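# Unpack the sample bottle on to the roller mixer and lock up the transport canister

## Task

Unpack the sample: lift the loose lid off the transport canister by its bar handle and lay it flat on the bench, right way up, then draw the bottle out by its cap, stand it on the bench, take it again by its body and lay it gently, without dropping it, on its side in the groove between two rollers of the roller mixer, near the middle of their length. Then put the lid back on the empty canister with its two ears in the gaps of the locking ring, as you found it, and turn the ring clockwise (seen from above) as far as it goes, so that the canister can go back locked. Leave the timer and the marker where they are.

Things in the scene. Friction and masses are not known exactly. Their poses are not given: they have to be found in the camera images.
- canister: White upright canister, 132 mm across (foot 143), rim 136 mm above the bench; fixed. Origin: centre of its underside, z up. Bore 100 mm wide from the rim down to a dark foam insert, its top 74 mm above the bench; the bottle stands in a 60 mm hole in the foam, its foot 16 mm above the bench. The lid's ears belong on the canister's y axis (either way round).
- lock_ring (a joint): Captive aluminium ring round the canister's neck, 148 mm across, 118 to 152 mm above the bench, turning about the canister's z. 0 = open: the lid's ears pass between its two inward tabs (inner diameter 117 mm, 45 degrees each, 145 to 151 mm above the bench). 1.22 rad = stop, locked: tabs over the ears. Grows clockwise seen from above. Friction 0.12 N m.
- grip_a (a point): One of the ring's two upright round grips, 15 mm diameter, 88 mm from the canister's axis, standing from 152 to 178 mm above the bench; this point is on its axis, 165 mm above the bench. With the ring open it is at polar angle 215 degrees in the canister's frame, locked at 145 degrees, over one of two short upright ribs on the canister's wall.
- grip_b (a point): The ring's other upright grip, just like grip_a, on the far side of the axis (180 degrees on).
- lid: Loose grey lid: flange disc 112 mm across, 6 to 14 mm above the origin, with two ears on its y axis (26 mm wide, 127 mm over the tips); below it a hollow tapered spigot 95 mm across (85 at its foot), 6 mm deep. Origin: centre of the spigot's foot, z up. Seated, the origin is 130 mm above the bench and its y axis within 25 degrees of the canister's y (either way round), or the ears foul the ring.
- lid_handle (a point): Centre of the lid's bar handle: steel bar 12 mm in diameter along the lid's y axis, straight for 56 mm, its axis 40 mm above the lid's origin (20 mm clear below it).
- bottle: Closed white sample bottle with grey ribbed screw cap, about 0.22 kg, 118 mm tall. Origin: centre of its foot, z along its axis towards the cap. Body 56 mm in diameter from 0 to 86 mm, short shoulder, cap 35 mm in diameter from 94 to 118 mm.
- bottle_mid (a point): Point on the bottle's axis 46 mm from its foot.
- bottle_cap (a point): Point on the bottle's axis 106 mm from its foot, middle of the cap.
- mixer: White roller mixer, fixed, 150 (x) by 178 (y) mm: base 40 mm high; three black rubber rollers along y, 28 mm thick, 148 mm long, axes 58 mm above the bench at x = -46, 0 and +46 mm; end cheeks 63 mm high, lower than a lying bottle. Origin: centre of its underside, z up. A bottle lying in either groove (x = -23 or +23 mm) has its axis 93 mm above the bench.
- lab_timer: Bystander: small white timer, 55x70x18 mm, lying in front. Origin: centre of its underside.
- bench_marker: Bystander: marker pen, 141 mm long, 12 mm thick, lying at the front left. Origin: centre of its underside.

How it is judged:
By the outcome, as a careful person would: the job done as asked, in the order asked, and still so for the second after the job is handed in, with the robot touching nothing.
It also fails if it takes over 72 s, if anything falls off the work surface, if the arm or the gripper's body presses on something with over 40 N, if the wrist force passes 120 N, or if a joint passes its speed limit or range.

## Robot

A 7-joint arm with a two-finger parallel gripper is mounted at the origin on a cart in front of the work surface, level with it; the furniture and walls round the work are solid. World frame = base frame: x ahead of the robot, y to its left, z up, the work surface at z = 0. Lengths are in m, angles in rad, forces in N, time in s.
With the tool pointing down it reaches from about 0.35 to 0.9 m from the base axis. Payload 19.9 kg.
Tool frame: the origin (TCP) lies between the finger pads; the fingertips stand 19 mm ahead of it and the grasp point (between the pads) is the TCP (robot.tip_reach is the distance from the TCP to the fingertips, in m); z points along the fingers, y is the line along which they close (so a half turn about z gives the same grasp; the last joint's range is limited). The gripper opens to 94 mm and grips with 3 to 60 N. Pads are 16 mm wide; open, the fingers measure 119 mm over their backs; the gripper's body (75 mm by 177 mm) begins 78 mm behind the grasp point.
Start: joints at [-1.254, 0.417, -0.01, 1.614, 0.005, 1.111, -0.053], TCP at [0.219, 0.585, 0.224] pointing down, gripper open.
Joint ranges: [-2.81, 2.81], [-0.39, 2.02], [-1.27, 1.25], [0.06, 2.57], [-1.19, 4.33], [0.19, 2], [-2.82, 2.82]. Speed limits (rad/s): [1.89, 1.89, 2.39, 2.39, 3.01, 3.01, 3.01].

## Interface

Orientations are given as a unit quaternion [w, x, y, z].
In Python, from bench import get_obs, optics, order, robot gives the robot as it stands.
- The arm moves only by the tool servo_tool, never from a script. Its argument "targets" is a list of rows, each an object with "travel": the shift along the tool's x, y, z in units of 0.2 m (1.0 is 0.2 m), a list of three; "twist": the turn about the tool's z in units of 180 degrees (1.0 is 180 degrees). A call has 1 to 12 rows; each row is the pose to reach, as a shift and turn from the pose commanded when the call began, along the tool's axes at that moment, turning the shorter way round; what a row does not reach only later rows make up. A row lasts 1/8 s, in which the tool goes at most 62.5 mm and 10.7 degrees, less where a joint would pass 70% of its speed; a pose out of reach is approached as far as the arm can. A call with a number of a shift or a turn outside -1 to 1 is refused whole. A call with a gripper value outside its range is refused whole. "hand" is the opening, from -1 (shut) to 1 (fully open), set as the call begins (left out, the last holds). The fingers move at their own pace and stop on an object; "grip_force" is the grip in N (left out, the last holds). Time passes only in rows, so rows that repeat a pose let the fingers close. It gives the time, the measured TCP pose, the force, the opening and the grip force at its end, in the units of the state.
- get_obs(): the state, without advancing time (a new reading comes with each control period).
- optics.grab_frame(name): name is "side" or "top"; returns (picture, depth): 384x512x3 uint8, blue, green, red; 384x512 float32, m along the optical axis (not along the pixel's ray), 0 where there is no reading.
- optics.get_calibration(name): a dict with "fx", "fy", "cx", "cy" (pixels), "distortion" ([k1, k2, p1, p2, k3] as OpenCV has them; the pictures are not rectified), "origin" and "attitude" of the camera in the world. Camera axes: x right, y up, looking along -z (the intrinsics and any distortion apply to the point x, -y, -z); pixel columns grow to the right and rows downward; lengths in m; the calibration is good to about 2 mm. A picture is of the moment at which its call begins. get_calibration takes no time and is no camera call.
- order.hand_in(): hands the job in; it is judged then, once.
The state is a dict: "clock": time; "joint_pos": joint angles; "qvel": joint speeds; "effort": joint torques, N m; "tool_pos": TCP position; "tcp_rot": TCP orientation; "contact_force": force on the tool from outside, world axes, zero at the start; "moment": the same for the moment, N m; "finger_gap": finger opening in m; "grip_force": force on a finger pad.
Only numpy, scipy, OpenCV 4.12 (cv2) and the standard library are available. Lean on these libraries where they do the work, as an engineer would, in place of code of your own. Each camera call takes 0.05 s, during which the arm holds its last target. There are 200 camera calls.

## Working session

There is one attempt and no reset: what is moved stays moved. The work goes in short steps, Python scripts to look and compute and a tool call to move; the robot and the scene stay as the last step left them, time stands still between calls to the robot, and variables do not carry over. Pictures are saved under pics/ and viewed, at most 10 in all, crops included, and the job is handed in when it is done.

Besides the shell and the picture viewer there is one more tool, called as name(argument=value, ...), one argument or row to a line, values as JSON. servo_tool: Moves the arm, as the interface text tells. Its arguments: {"type":"object","properties":{"targets":{"type":"array"},"hand":{"type":"number"},"grip_force":{"type":"number"}},"required":["targets"]}

```bash
ls; mkdir -p pics
cat > h.py <<'E'
import numpy as np, cv2
from scipy.spatial.transform import Rotation as R
from bench import get_obs, optics, order, robot
def cal(n):
    c=optics.get_calibration(n)
    K=np.array([[c['fx'],0,c['cx']],[0,c['fy'],c['cy']],[0,0,1]])
    a=np.array(c['attitude'],float)
    M=a if a.shape==(3,3) else R.from_quat(np.r_[a[1:],a[0]]).as_matrix()
    return K,np.array(c['distortion'],float),np.array(c['origin']),M
def rays(n,px):
    K,D,o,M=cal(n)
    u=cv2.undistortPoints(np.array(px,float).reshape(-1,1,2),K,D)[:,0]
    d=np.c_[u[:,0],-u[:,1],-np.ones(len(u))]
    return o,d@M.T
def onplane(n,px,z):
    o,d=rays(n,px); return o+d*((z-o[2])/d[:,2])[:,None]
def cloud(n,depth):
    v,u=np.mgrid[:384,:512]; o,d=rays(n,np.c_[u.ravel(),v.ravel()])
    P=o+d*depth.ravel()[:,None]; P[depth.ravel()==0]=np.nan
    return P.reshape(384,512,3)
def pose():
    s=get_obs(); q=s['tcp_rot']; return np.array(s['tool_pos']),R.from_quat(np.r_[q[1:],q[0]]).as_matrix(),s
E
python3 - <<'E'
from h import *
s=get_obs();print(s)
for n in('side','top'):
    c=optics.get_calibration(n);print(c)
    im,d=optics.grab_frame(n);cv2.imwrite(f'pics/{n}0.png',im);np.save(f'{n}0.npy',d);print((d>0).mean())
p,M,_=pose();print(M)
E
```

```text
pics
{'clock': 0.0, 'joint_pos': array([-1.25449549,  0.41800066, -0.01030642,  1.61412203,  0.00470298,
        1.11077339, -0.05298226]), 'qvel': array([ 6.83352676e-05,  5.66300278e-04,  5.31190917e-04, -1.39489347e-04,
       -1.24442660e-03, -1.85172640e-04,  1.96194963e-03]), 'effort': array([-5.43128881e-04, -8.51266694e+01,  6.38512764e-01, -4.25991225e+01,
       -4.88957413e-02,  1.87044527e-02,  1.05783602e-04]), 'tool_pos': array([0.21876984, 0.58508256, 0.22383055]), 'tcp_rot': array([-6.65704217e-05,  1.77932748e-01,  9.84042442e-01, -6.36370312e-04]), 'contact_force': array([0.41263654, 0.75697148, 0.30401104]), 'moment': array([-0.01646094,  0.02768241, -0.06328307]), 'grip_force': 0.0, 'finger_gap': 0.09381766305018852}
{'fx': 410.882345649221, 'fy': 410.882345649221, 'cx': 254.78621483491148, 'cy': 175.22947232645743, 'distortion': array([-0.14386428,  0.        ,  0.        ,  0.        ,  0.        ]), 'origin': array([0.4789073 , 0.52768197, 0.72959164]), 'attitude': array([-0.00805578, -0.00658824,  0.43626454,  0.89975828])}
0.9958343505859375
{'fx': 357.1662249654747, 'fy': 357.1662249654747, 'cx': 256.3428876264234, 'cy': 185.85898352687028, 'distortion': array([-0.0940776,  0.       ,  0.       ,  0.       ,  0.       ]), 'origin': array([ 0.36097468, -0.2592086 ,  0.94500235]), 'attitude': array([ 0.71114641,  0.05211316, -0.06711535, -0.69789006])}
0.9961039225260416
[[-9.36669029e-01  3.50215701e-01 -3.05762340e-04]
 [ 3.50215823e-01  9.36668415e-01 -1.07582920e-03]
 [-9.03743515e-05 -1.11477870e-03 -9.99999375e-01]]
```

View pics/side0.png

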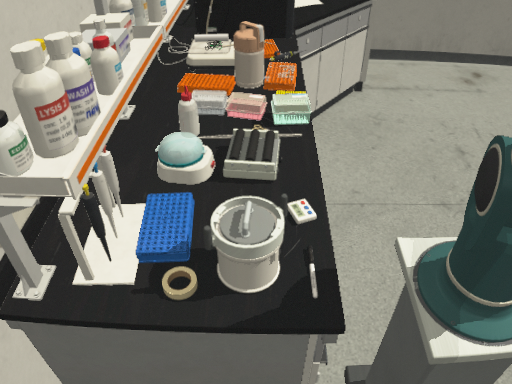

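View pics/top0.png

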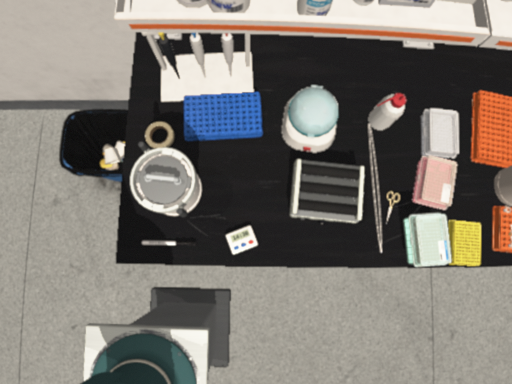

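The side view shows the canister at (247,240), the mixer at (252,152), the timer at (301,210) and the marker at (312,272). In the top view the lid handle runs (148,170)-(180,178), the ring grips are near (142,147) and (183,210), and the mixer is at (328,190) with its rollers along world y.

```bash
cat > m.py <<'E'
from h import *
dt=np.load('top0.npy');ds=np.load('side0.npy')
im=cv2.imread('pics/top0.png')
T=cloud('top',dt);S=cloud('side',ds)
print('bench z',[np.round(T[r,c],3) for r,c in((220,270),(185,250),(130,220),(255,150),(30,300),(200,375))])
# canister
for nm,P in(('top',T),('side',S)):
    A=P.reshape(-1,3);A=A[~np.isnan(A).any(1)]
    z=A[:,2]
    near=(np.hypot(A[:,0]-0.46,A[:,1]-0.0)<0.5)
    g=A[(z>.146)&(z<.157)&(abs(A[:,1])<.35)&(A[:,0]<.62)&(A[:,0]>.2)]
    (cx,cy),r=cv2.minEnclosingCircle(g[:,:2].astype(np.float32));print(nm,'ring',cx,cy,r,len(g))
    c=np.median(g,0)
    h=A[(z>.161)&(z<.185)&(np.hypot(A[:,0]-cx,A[:,1]-cy)<.11)]
    rr=np.hypot(h[:,0]-cx,h[:,1]-cy);ang=np.degrees(np.arctan2(h[:,1]-cy,h[:,0]-cx))
    hd=h[rr<.045]; print('handle',hd.mean(0),len(hd),hd[:,2].max(),np.degrees(np.arctan2(*(np.linalg.svd(hd[:,:2]-hd[:,:2].mean(0))[2][0][::-1]))))
    gp=h[rr>.075]; 
    for lo in(-180,0):
        k=(ang[rr>.075]>=lo)&(ang[rr>.075]<lo+180); 
        if k.sum(): print('grip',gp[k].mean(0),k.sum(),np.median(ang[rr>.075][k]))
    m=A[(z>.05)&(z<.085)&(A[:,1]<-.2)&(A[:,1]>-.6)&(A[:,0]<.6)&(A[:,0]>.2)]
    print('mixer',len(m),m.min(0),m.max(0))
# height map summary
H=np.zeros((14,26))
A=np.r_[T.reshape(-1,3),S.reshape(-1,3)];A=A[~np.isnan(A).any(1)]
ix=((A[:,0]-.2)/.05).astype(int);iy=((.3-A[:,1])/.05).astype(int)
k=(ix>=0)&(ix<14)&(iy>=0)&(iy<26)&(A[:,0]>=.2)&(A[:,1]<.3)&(A[:,2]<.5)
np.maximum.at(H,(ix[k],iy[k]),A[k,2]*1000)
print('rows x from .2 step .05; cols y from .3 down')
print(H.astype(int))
# white masks mixer/timer contours top
E
python3 m.py
```

```text
bench z [array([ 0.431, -0.315,  0.003]), array([ 0.524, -0.261,  0.003]), array([ 0.67 , -0.177,  0.021]), array([ 0.333, -0.004,  0.002]), array([ 0.797, -0.356,  0.295]), array([ 0.489, -0.598,  0.008])]
top ring 0.5087844133377075 -0.0660964846611023 0.09437936544418335 1602
handle [ 0.50839849 -0.06285114  0.17451009] 191 0.17977978015866458 -95.09749702200548
grip [ 0.43366296 -0.10949148  0.17512381] 45 -149.83582417540492
grip [ 0.58057174 -0.0157863   0.17422443] 46 35.12887340221711
mixer 2503 [ 0.43262527 -0.55348953  0.05028219] [ 0.58310193 -0.36677708  0.07855962]
side ring 0.508704662322998 -0.058093730360269547 0.09457791596651077 1213
handle [ 0.51013244 -0.05065401  0.17251235] 179 0.17725184285936857 84.57941539685359
grip [ 0.43587594 -0.10419857  0.17084144] 63 -148.46987645835628
grip [ 0.58254344 -0.01058907  0.17085963] 61 33.05093588388082
mixer 1297 [ 0.43586775 -0.5497072   0.05003128] [ 0.58554576 -0.3639891   0.07439526]
rows x from .2 step .05; cols y from .3 down
[[  0   0   0   0   0   0   0   0   0   0   0   0   0   0   0   0   0   0
    0   0   0   0
[... 735 characters left out ...]
76  74  10
    9   6  63  63  62   6 163 209]
 [  0   0   0   0   5  22  23  30  29   7   6   5   4  76  91  58   7   7
    7   5  62  62  60  36  37  36]
 [  0   0   0   0   4  22  23  36  37  37  36  36  54 111 113 109   6 158
  124   6  61  62  62  31  37  37]
 [  0   0   0   0   4   5   7  36  36  36  36  36  46 112 114 109   6 184
  183   5  61  61  61   8  37  38]
 [  0   0   0   0   5 318 319 321 320 321 320 320 320 318 322 319 322 322
  320 320 321 319 315 303 306 314]
 [  0   0   0   0   4 323 322 323 416 482 485 322 359 416 352 322 322 322
  323 322 324 324 321 319 357 349]
 [  0   0   0   0   4 321 283 440 496 495 485 307 407 417 412 423 423 352
  354 349 348 323 283 372 362   5]]
```

```bash
cat > plan.py <<'E'
from h import *
def state():
    p,M,s=pose(); return np.r_[p,np.degrees(np.arctan2(M[1,1],M[0,1]))]
def plan(wps,start=None):
    """each wp (x,y,z,yaw of tool y, deg): prints the shift/turn of each call in tool units, chained on commanded poses"""
    c=state() if start is None else np.array(start,float)
    print('at',np.round(c,4))
    for w in wps:
        w=np.array(w,float);a=np.radians(c[3]);d=w[:3]-c[:3]
        t=np.array([-np.sin(a)*d[0]+np.cos(a)*d[1],np.cos(a)*d[0]+np.sin(a)*d[1],-d[2]])/.2
        tw=-((w[3]-c[3]+180)%360-180)/180
        t=np.round(t,3);tw=round(tw,3)
        n=max(np.linalg.norm(t)*.2/.0625,abs(tw)*180/10.7)
        print(w,'travel',t.tolist(),'twist',tw,'rows>=%.1f'%n,'' if abs(t).max()<=1 else 'TOO FAR'); c=w
E
python3 - <<'E'
from plan import *
plan([(.33,.42,.27,50),(.44,.24,.27,25),(.49,.08,.27,5),(.509,-.058,.24,-5.3),(.509,-.058,.172,-5.3)])
# mixer yaw from roller/top edges
T=cloud('top',np.load('top0.npy'));m=(abs(T[...,2]-.068)<.012)&(T[...,0]>.42)&(T[...,0]<.6)&(T[...,1]<-.35)&(T[...,1]>-.57)
print('mixer rect',cv2.minAreaRect(T[m][:,:2].astype(np.float32)))
# black rollers: dark contours in top picture
im=cv2.imread('pics/top0.png');g=im.max(2);roi=np.zeros_like(g);roi[150:230,280:375]=1
cn,_=cv2.findContours(((g<70)&(roi>0)&m).astype(np.uint8),cv2.RETR_EXTERNAL,cv2.CHAIN_APPROX_NONE)
for c in cn:
    if len(c)>25:
        q=onplane('top',c[:,0],.07)[:,:2].astype(np.float32);print('roller',cv2.minAreaRect(q))
big=cv2.resize(im[135:235,270:380],None,fx=6,fy=6,interpolation=cv2.INTER_CUBIC);cv2.imwrite('pics/mix.png',big)
E
```

```text
at [ 0.2188  0.5851  0.2239 69.4995]
[ 0.33  0.42  0.27 50.  ] travel [-0.81, -0.579, -0.231] twist 0.108 rows>=3.3 
[ 0.44  0.24  0.27 25.  ] travel [-1.0, -0.336, -0.0] twist 0.139 rows>=3.4 
[0.49 0.08 0.27 5.  ] travel [-0.831, -0.112, -0.0] twist 0.111 rows>=2.7 
[ 0.509 -0.058  0.24  -5.3  ] travel [-0.696, 0.035, 0.15] twist 0.057 rows>=2.3 
[ 0.509 -0.058  0.172 -5.3  ] travel [0.0, 0.0, 0.34] twist -0.0 rows>=1.1 
mixer rect ((0.5079533457756042, -0.4600599408149719), (0.17950929701328278, 0.13719913363456726), 85.05191040039062)
roller ((0.4619531035423279, -0.4542922079563141), (0.14509107172489166, 0.025510650128126144), 85.21942138671875)
roller ((0.5064979195594788, -0.4581734836101532), (0.14486095309257507, 0.026293056085705757), 85.16617584228516)
roller ((0.5518555045127869, -0.4620268642902374), (0.14511600136756897, 0.026693973690271378), 84.95173645019531)
```

View pics/mix.png

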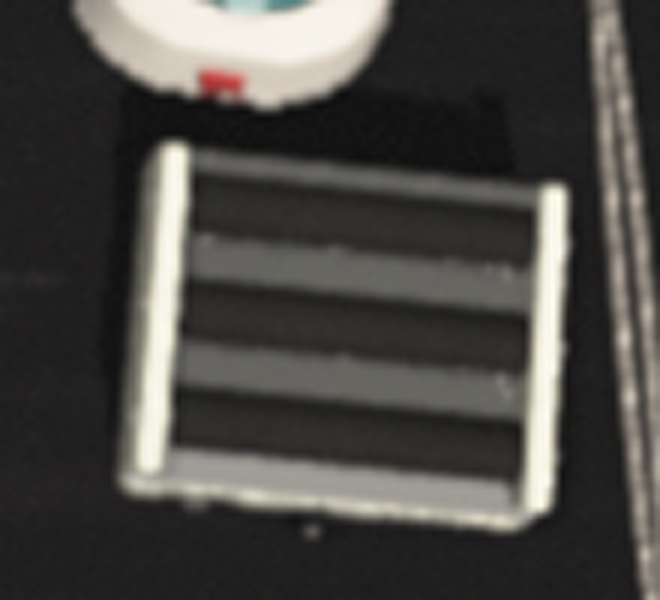

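The crop shows the mixer tilted about 5 degrees, with three dark rollers and white end cheeks. Measured axis is 85 degrees, centre about (0.508,-0.457). Moving to the lid handle.

servo_tool(
  targets=[
    {"travel": [-0.81, -0.579, -0.231], "twist": 0.108},
    {"travel": [-0.81, -0.579, -0.231], "twist": 0.108},
    {"travel": [-0.81, -0.579, -0.231], "twist": 0.108},
    {"travel": [-0.81, -0.579, -0.231], "twist": 0.108},
    {"travel": [-0.81, -0.579, -0.231], "twist": 0.108},
  ],
  hand=-0.15,
  grip_force=25,
)

```text
clock: 0.72
tool_pos: [0.3304, 0.42, 0.2708]
tcp_rot: [0.0, 0.342, 0.94, 0.0]
contact_force: [-0.4, 1.0, 0.7]
finger_gap: 0.0477
grip_force: 0.0
```

servo_tool(
  targets=[
    {"travel": [-1.0, -0.336, 0], "twist": 0.139},
    {"travel": [-1.0, -0.336, 0], "twist": 0.139},
    {"travel": [-1.0, -0.336, 0], "twist": 0.139},
    {"travel": [-1.0, -0.336, 0], "twist": 0.139},
    {"travel": [-1.0, -0.336, 0], "twist": 0.139},
  ],
)

```text
clock: 1.35
tool_pos: [0.4404, 0.2406, 0.2701]
tcp_rot: [-0.0, 0.537, 0.843, -0.0]
contact_force: [-0.8, 0.4, 1.0]
finger_gap: 0.0401
grip_force: 0.0
```

servo_tool(
  targets=[
    {"travel": [-0.831, -0.112, 0], "twist": 0.111},
    {"travel": [-0.831, -0.112, 0], "twist": 0.111},
    {"travel": [-0.831, -0.112, 0], "twist": 0.111},
    {"travel": [-0.831, -0.112, 0], "twist": 0.111},
  ],
)

```text
clock: 1.85
tool_pos: [0.4907, 0.0799, 0.2704]
tcp_rot: [0.0, 0.676, 0.737, -0.0]
contact_force: [-0.2, 0.5, 0.0]
finger_gap: 0.0401
grip_force: 0.0
```

servo_tool(
  targets=[
    {"travel": [-0.696, 0.035, 0.15], "twist": 0.057},
    {"travel": [-0.696, 0.035, 0.15], "twist": 0.057},
    {"travel": [-0.696, 0.035, 0.15], "twist": 0.057},
    {"travel": [-0.696, 0.035, 0.15], "twist": 0.057},
    {"travel": [-0.696, 0.035, 0.15], "twist": 0.057},
  ],
)

```text
clock: 2.48
tool_pos: [0.5099, -0.0551, 0.2406]
tcp_rot: [-0.0, 0.737, 0.676, -0.0]
contact_force: [-0.3, 1.0, -0.4]
finger_gap: 0.0399
grip_force: 0.0
```

Run:
```python
from plan import *
s=get_obs();print(s['clock'],s['finger_gap'],s['contact_force'])
plan([(.509,-.058,.171,-5.3),(.509,-.058,.24,-5.3),(.56,-.205,.24,-5.3),(.56,-.205,.06,-5.3)])
```

```text
2.475 0.039920516468035676 [-0.29670491  1.03518677 -0.40288909]
at [ 0.5099 -0.0551  0.2406 -5.0066]
[ 0.509 -0.058  0.171 -5.3  ] travel [-0.015, -0.003, 0.348] twist 0.002 rows>=1.1 
[ 0.509 -0.058  0.24  -5.3  ] travel [0.0, 0.0, -0.345] twist -0.0 rows>=1.1 
[ 0.56  -0.205  0.24  -5.3  ] travel [-0.708, 0.322, -0.0] twist -0.0 rows>=2.5 
[ 0.56  -0.205  0.06  -5.3  ] travel [0.0, 0.0, 0.9] twist -0.0 rows>=2.9
```

servo_tool(
  targets=[
    {"travel": [-0.015, -0.003, 0.2], "twist": 0.002},
    {"travel": [-0.015, -0.003, 0.348], "twist": 0.002},
    {"travel": [-0.015, -0.003, 0.348], "twist": 0.002},
  ],
)

```text
clock: 2.85
tool_pos: [0.5079, -0.0589, 0.1699]
tcp_rot: [-0.001, 0.74, 0.673, -0.001]
contact_force: [0.2, 0.1, 0.6]
finger_gap: 0.0399
grip_force: 0.0
```

servo_tool(
  targets=[
    {"travel": [0, 0, 0]},
    {"travel": [0, 0, 0]},
    {"travel": [0, 0, 0]},
    {"travel": [0, 0, 0]},
    {"travel": [0, 0, 0]},
  ],
  hand=-1,
)

```text
invalid input at $.targets[0]: expected keys travel, twist
```

servo_tool(
  targets=[
    {"travel": [0, 0, -0.05]},
    {"travel": [0, 0, -0.12]},
    {"travel": [0, 0, -0.25]},
    {"travel": [0, 0, -0.345]},
    {"travel": [0, 0, -0.345]},
  ],
)

```text
invalid input at $.targets[0]: expected keys travel, twist
```

Run:
```python
from plan import *
im,_=optics.grab_frame('side');cv2.imwrite('pics/s1.png',cv2.resize(im[60:320,130:360],None,fx=2,fy=2))
s=get_obs();print(s['clock'],s['finger_gap'],s['contact_force'],s['moment'])
plan([(.56,-.205,.24,-5.3),(.56,-.205,.06,-5.3)])
```

```text
2.9 0.040477323771415934 [-0.49815357 -0.15980632  0.09202813] [-0.11498261  0.06152678  0.00246028]
at [ 0.5087 -0.0594  0.1713 -5.4508]
[ 0.56  -0.205  0.24  -5.3  ] travel [-0.7, 0.324, -0.344] twist -0.001 rows>=2.7 
[ 0.56  -0.205  0.06  -5.3  ] travel [0.0, 0.0, 0.9] twist -0.0 rows>=2.9
```

View pics/s1.png

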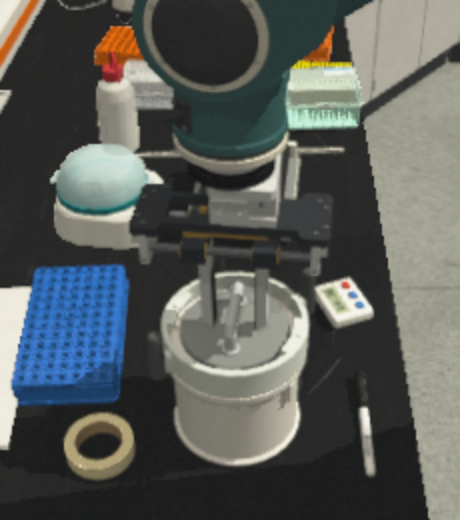

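The moves that omitted the twist were refused, so nothing moved. The picture shows the open fingers straddling the handle at (235,310). Next I close and lift.

servo_tool(
  targets=[
    {"travel": [0, 0, 0], "twist": 0},
    {"travel": [0, 0, 0], "twist": 0},
    {"travel": [0, 0, 0], "twist": 0},
    {"travel": [0, 0, 0], "twist": 0},
    {"travel": [0, 0, 0], "twist": 0},
  ],
  hand=-1,
)

```text
clock: 3.52
tool_pos: [0.5089, -0.0607, 0.1716]
tcp_rot: [0.0, 0.741, 0.672, 0.0]
contact_force: [-1.3, 0.6, 6.6]
finger_gap: 0.0112
grip_force: 25.0
```

servo_tool(
  targets=[
    {"travel": [0, 0, -0.05], "twist": 0},
    {"travel": [0, 0, -0.12], "twist": 0},
    {"travel": [0, 0, -0.25], "twist": 0},
    {"travel": [0, 0, -0.345], "twist": 0},
    {"travel": [0, 0, -0.345], "twist": 0},
  ],
)

```text
clock: 4.15
tool_pos: [0.5093, -0.0608, 0.2417]
tcp_rot: [0.001, 0.741, 0.672, 0.001]
contact_force: [0.4, 0.8, -2.9]
finger_gap: 0.0112
grip_force: 25.0
```

Run:
```python
from plan import *
s=get_obs();print(s['clock'],s['finger_gap'],s['contact_force'],s['moment'])
im,d=optics.grab_frame('side');P=cloud('side',d)
c=state()
k=(P[...,2]>.19)&(P[...,2]<.225)&(np.hypot(P[...,0]-c[0],P[...,1]-c[1])<.075)
A=P[k];print(len(A),A.min(0),A.max(0)); g=np.linalg.lstsq(np.c_[A[:,:2],np.ones(len(A))],A[:,2],rcond=None)[0];print('tilt',g[:2])
plan([(.56,-.205,.24,-5.3),(.56,-.205,.05,-5.3),(.56,-.205,.041,-5.3)])
```

```text
4.15 0.011153348704665831 [ 0.40316125  0.7897619  -2.90642317] [-0.10022778  0.06613674 -0.01163371]
1585 [ 0.45477085 -0.12383171  0.20419224] [0.56621865 0.00315414 0.22467121]
tilt [ 0.00536536 -0.0276682 ]
at [ 0.5088 -0.0607  0.2405 -5.5515]
[ 0.56  -0.205  0.24  -5.3  ] travel [-0.693, 0.324, 0.003] twist -0.001 rows>=2.4 
[ 0.56  -0.205  0.05  -5.3  ] travel [0.0, 0.0, 0.95] twist -0.0 rows>=3.0 
[ 0.56  -0.205  0.041 -5.3  ] travel [0.0, 0.0, 0.045] twist -0.0 rows>=0.1
```

servo_tool(
  targets=[
    {"travel": [-0.25, 0.11, 0], "twist": 0},
    {"travel": [-0.5, 0.22, 0], "twist": 0},
    {"travel": [-0.693, 0.324, 0], "twist": 0},
    {"travel": [-0.693, 0.324, 0], "twist": 0},
  ],
)

```text
clock: 4.7
tool_pos: [0.5593, -0.2083, 0.2388]
tcp_rot: [-0.0, 0.742, 0.67, -0.001]
contact_force: [0.4, 0.8, -3.2]
finger_gap: 0.0111
grip_force: 25.0
```

servo_tool(
  targets=[
    {"travel": [0, 0, 0.3], "twist": 0},
    {"travel": [0, 0, 0.6], "twist": 0},
    {"travel": [0, 0, 0.85], "twist": 0},
    {"travel": [0, 0, 0.93], "twist": 0},
    {"travel": [0, 0, 0.96], "twist": 0},
    {"travel": [0, 0, 0.985], "twist": 0},
    {"travel": [0, 0, 0.985], "twist": 0},
  ],
)

```text
clock: 5.58
tool_pos: [0.5603, -0.205, 0.0441]
tcp_rot: [0.001, 0.741, 0.672, 0.0]
contact_force: [0.5, 0.1, -3.1]
finger_gap: 0.0115
grip_force: 25.0
```

Run:
```python
from plan import *
s=get_obs();print(s['clock'],s['finger_gap'],s['contact_force'],s['moment']);print(state())
```

```text
5.575 0.011469539139706187 [ 0.5187072   0.06815778 -3.13872351] [-0.09135665  0.1005519  -0.06365243]
[ 0.5603433  -0.20502475  0.04405471 -5.55070785]
```

servo_tool(
  targets=[
    {"travel": [0, 0, 0.008], "twist": 0},
    {"travel": [0, 0, 0.014], "twist": 0},
    {"travel": [0, 0, 0.014], "twist": 0},
  ],
)

```text
clock: 5.95
tool_pos: [0.5602, -0.205, 0.0416]
tcp_rot: [0.0, 0.741, 0.672, 0.001]
contact_force: [-6.4, 4.2, 17.3]
finger_gap: 0.0108
grip_force: 25.0
```

servo_tool(
  targets=[
    {"travel": [0, 0, 0], "twist": 0},
    {"travel": [0, 0, 0], "twist": 0},
    {"travel": [0, 0, 0], "twist": 0},
    {"travel": [0, 0, 0], "twist": 0},
  ],
  hand=-0.15,
)

```text
clock: 6.45
tool_pos: [0.5597, -0.205, 0.0403]
tcp_rot: [0.0, 0.741, 0.672, -0.0]
contact_force: [0.1, 0.4, -0.6]
finger_gap: 0.0403
grip_force: 0.0
```

Run:
```python
from plan import *
s=get_obs();print(s['clock'],s['finger_gap'],s['contact_force'],s['moment'])
plan([(.56,-.205,.2,-5.3),(.53,-.12,.26,-5.3),(.509,-.0595,.26,-3)])
```

```text
6.45 0.04028179843781841 [ 0.06899144  0.4147109  -0.56140759] [-0.0298278   0.06930747 -0.07914561]
at [ 0.5597 -0.205   0.0403 -5.5601]
[ 0.56  -0.205  0.2   -5.3  ] travel [0.0, 0.001, -0.799] twist -0.001 rows>=2.6 
[ 0.53 -0.12  0.26 -5.3 ] travel [0.409, -0.189, -0.3] twist -0.0 rows>=1.7 
[ 0.509  -0.0595  0.26   -3.    ] travel [0.292, -0.132, -0.0] twist -0.013 rows>=1.0
```

servo_tool(
  targets=[
    {"travel": [0, 0, -0.3], "twist": 0},
    {"travel": [0, 0, -0.6], "twist": 0},
    {"travel": [0, 0, -0.9], "twist": 0},
    {"travel": [0, 0, -0.9], "twist": 0},
  ],
)

```text
clock: 6.95
tool_pos: [0.5614, -0.2058, 0.2247]
tcp_rot: [0.003, 0.741, 0.672, 0.002]
contact_force: [-0.1, -0.1, -0.2]
finger_gap: 0.0403
grip_force: 0.0
```

Run:
```python
from plan import *
print(get_obs()['clock'])
for n in('side','top'):
    im,d=optics.grab_frame(n);P=cloud(n,d)
    cv2.imwrite(f'pics/{n}2.png',im)
    r=np.hypot(P[...,0]-.5085,P[...,1]+.06)
    k=(P[...,2]>.128)&(P[...,2]<.141)&(r<.04)
    A=P[k];print(n,'cap',len(A))
    if len(A)>20: print(cv2.minEnclosingCircle(A[:,:2].astype(np.float32)),A.mean(0))
    k=(P[...,2]>.10)&(P[...,2]<.128)&(r<.04);print('below',k.sum())
    k=(P[...,2]>.147)&(P[...,2]<.157)&(r<.09);A=P[k];print('ring',cv2.minEnclosingCircle(A[:,:2].astype(np.float32)),len(A))
a=cv2.imread('pics/side2.png')[180:300,190:310];b=cv2.imread('pics/top2.png')[125:225,115:275]
cv2.imwrite('pics/c2.png',np.hstack([cv2.resize(a,(384,384)),cv2.resize(b,(400,384))]))
plan([(.53,-.12,.26,-5.3),(.509,-.0595,.26,-3)])
```

```text
6.95
side cap 186
((0.5097127556800842, -0.06074029952287674), 0.018365073949098587) [ 0.50986945 -0.05786144  0.13269924]
below 241
ring ((0.5057619214057922, -0.05484546720981598), 0.08943033218383789) 888
top cap 0
below 105
ring ((0.4909963607788086, -0.08230769634246826), 0.0680197924375534) 274
at [ 0.5598 -0.2048  0.2204 -5.5416]
[ 0.53 -0.12  0.26 -5.3 ] travel [0.407, -0.189, -0.198] twist -0.001 rows>=1.6 
[ 0.509  -0.0595  0.26   -3.    ] travel [0.292, -0.132, -0.0] twist -0.013 rows>=1.0
```

View pics/c2.png

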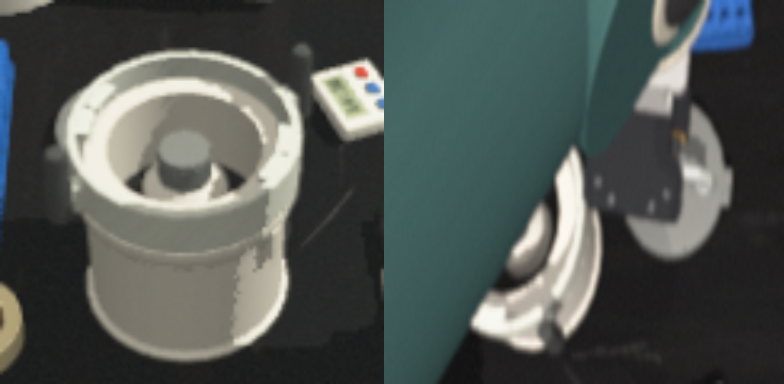

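The left crop (side view) shows the cap at (186,155), centred in the bore. Depth puts it at about (0.5095,-0.060) with its top at z 0.134, as expected. The right crop (top view) shows the lid lying flat at (675,180).

servo_tool(
  targets=[
    {"travel": [0.2, -0.1, -0.1], "twist": 0},
    {"travel": [0.407, -0.189, -0.198], "twist": 0},
    {"travel": [0.699, -0.317, -0.198], "twist": 0},
    {"travel": [0.699, -0.317, -0.198], "twist": 0},
    {"travel": [0.699, -0.317, -0.198], "twist": 0},
  ],
  hand=0.17,
)

```text
clock: 7.68
tool_pos: [0.5099, -0.0598, 0.2591]
tcp_rot: [-0.0, 0.74, 0.672, -0.001]
contact_force: [0.2, -1.5, -0.0]
finger_gap: 0.0552
grip_force: 0.0
```

Run:
```python
from plan import *
s=get_obs();print(s['clock'],s['finger_gap'])
plan([(.5093,-.060,.131,-5.5),(.5093,-.060,.30,-5.5),(.505,-.20,.30,-5.0),(.505,-.322,.30,-5.0),(.505,-.322,.13,-5.0)])
```

```text
7.675 0.055184258371088236
at [ 0.5099 -0.0598  0.2591 -5.5336]
[ 0.5093 -0.06    0.131  -5.5   ] travel [-0.001, -0.003, 0.64] twist -0.0 rows>=2.0 
[ 0.5093 -0.06    0.3    -5.5   ] travel [0.0, 0.0, -0.845] twist -0.0 rows>=2.7 
[ 0.505 -0.2    0.3   -5.   ] travel [-0.699, 0.046, -0.0] twist -0.003 rows>=2.2 
[ 0.505 -0.322  0.3   -5.   ] travel [-0.608, 0.053, -0.0] twist -0.0 rows>=2.0 
[ 0.505 -0.322  0.13  -5.   ] travel [0.0, 0.0, 0.85] twist -0.0 rows>=2.7
```

servo_tool(
  targets=[
    {"travel": [0, -0.003, 0.2], "twist": 0},
    {"travel": [0, -0.003, 0.4], "twist": 0},
    {"travel": [0, -0.003, 0.56], "twist": 0},
    {"travel": [0, -0.003, 0.635], "twist": 0},
    {"travel": [0, -0.003, 0.635], "twist": 0},
  ],
)

```text
clock: 8.3
tool_pos: [0.5093, -0.0606, 0.1323]
tcp_rot: [-0.0, 0.741, 0.671, -0.001]
contact_force: [0.2, -0.4, 0.5]
finger_gap: 0.0549
grip_force: 0.0
```

servo_tool(
  targets=[
    {"travel": [0, 0, 0], "twist": 0},
    {"travel": [0, 0, 0], "twist": 0},
    {"travel": [0, 0, 0], "twist": 0},
    {"travel": [0, 0, 0], "twist": 0},
  ],
  hand=-1,
)

```text
clock: 8.8
tool_pos: [0.51, -0.0596, 0.1336]
tcp_rot: [0.0, 0.741, 0.672, 0.0]
contact_force: [-1.9, 0.2, 8.4]
finger_gap: 0.0344
grip_force: 25.0
```

servo_tool(
  targets=[
    {"travel": [0, 0, -0.1], "twist": 0},
    {"travel": [0, 0, -0.25], "twist": 0},
    {"travel": [0, 0, -0.4], "twist": 0},
    {"travel": [0, 0, -0.6], "twist": 0},
    {"travel": [0, 0, -0.845], "twist": 0},
    {"travel": [0, 0, -0.845], "twist": 0},
  ],
)

```text
clock: 9.55
tool_pos: [0.5108, -0.0598, 0.305]
tcp_rot: [0.001, 0.741, 0.672, 0.002]
contact_force: [0.4, 0.1, -2.8]
finger_gap: 0.0347
grip_force: 25.0
```

Run:
```python
from plan import *
s=get_obs();print(s['clock'],s['finger_gap'],s['contact_force'])
plan([(.505,-.20,.30,-5.0),(.505,-.322,.30,-5.0),(.505,-.322,.13,-5.0)])
```

```text
9.55 0.03466287734779276 [ 0.39022557  0.1352405  -2.77977797]
at [ 0.5108 -0.0598  0.305  -5.5557]
[ 0.505 -0.2    0.3   -5.   ] travel [-0.7, 0.039, 0.025] twist -0.003 rows>=2.2 
[ 0.505 -0.322  0.3   -5.   ] travel [-0.608, 0.053, -0.0] twist -0.0 rows>=2.0 
[ 0.505 -0.322  0.13  -5.   ] travel [0.0, 0.0, 0.85] twist -0.0 rows>=2.7
```

servo_tool(
  targets=[
    {"travel": [-0.2, 0.012, 0.02], "twist": -0.003},
    {"travel": [-0.45, 0.025, 0.02], "twist": -0.003},
    {"travel": [-0.7, 0.039, 0.025], "twist": -0.003},
    {"travel": [-0.7, 0.039, 0.025], "twist": -0.003},
  ],
)

```text
clock: 10.05
tool_pos: [0.5024, -0.2033, 0.296]
tcp_rot: [0.0, 0.739, 0.673, -0.001]
contact_force: [0.7, 0.5, -2.4]
finger_gap: 0.0343
grip_force: 25.0
```

servo_tool(
  targets=[
    {"travel": [-0.25, 0.025, 0], "twist": 0},
    {"travel": [-0.45, 0.04, 0], "twist": 0},
    {"travel": [-0.608, 0.053, 0], "twist": 0},
    {"travel": [-0.608, 0.053, 0.25], "twist": 0},
    {"travel": [-0.608, 0.053, 0.5], "twist": 0},
    {"travel": [-0.608, 0.053, 0.75], "twist": 0},
    {"travel": [-0.608, 0.053, 0.85], "twist": 0},
    {"travel": [-0.608, 0.053, 0.88], "twist": 0},
    {"travel": [-0.608, 0.053, 0.88], "twist": 0},
  ],
)

```text
clock: 11.18
tool_pos: [0.5043, -0.3221, 0.122]
tcp_rot: [0.001, 0.737, 0.676, 0.0]
contact_force: [-0.6, 0.2, -1.3]
finger_gap: 0.0345
grip_force: 25.0
```

Run:
```python
from plan import *
s=get_obs();print(s['clock'],s['finger_gap'],s['contact_force'],state())
```

```text
11.175 0.034531128770389836 [-0.62205713  0.16067144 -1.34802176] [ 0.50426925 -0.32209182  0.12198622 -5.01328801]
```

servo_tool(
  targets=[
    {"travel": [0, 0, 0.01], "twist": 0},
    {"travel": [0, 0, 0.02], "twist": 0},
    {"travel": [0, 0, 0.02], "twist": 0},
  ],
)

```text
clock: 11.55
tool_pos: [0.5042, -0.322, 0.1177]
tcp_rot: [0.001, 0.737, 0.676, 0.0]
contact_force: [-1.2, 0.3, 4.5]
finger_gap: 0.0347
grip_force: 25.0
```

Run:
```python
from plan import *
s=get_obs();print(s['clock'],s['finger_gap'],s['contact_force'],state())
im,d=optics.grab_frame('side');P=cloud('side',d)
A=P[(np.hypot(P[...,0]-.505,P[...,1]+.322)<.035)&(P[...,2]<.09)];print(len(A),A.min(0),A.max(0))
```

```text
11.55 0.034733094257465735 [-1.22688295  0.27383588  4.46220945] [ 0.50419677 -0.32196104  0.11769554 -5.01331671]
606 [ 0.47177976 -0.34157301 -0.00387192] [ 0.53999193 -0.2902036   0.08995782]
```

servo_tool(
  targets=[
    {"travel": [0, 0, 0], "twist": 0},
    {"travel": [0, 0, 0], "twist": 0},
    {"travel": [0, 0, 0], "twist": 0},
    {"travel": [0, 0, 0], "twist": 0},
  ],
  hand=1,
)

```text
clock: 12.1
tool_pos: [0.5037, -0.3218, 0.1169]
tcp_rot: [-0.0, 0.737, 0.675, -0.0]
contact_force: [0.0, 0.8, -0.2]
finger_gap: 0.0709
grip_force: 0.0
```

servo_tool(
  targets=[
    {"travel": [0, 0, 0.1], "twist": 0},
    {"travel": [0, 0, 0.22], "twist": 0},
    {"travel": [0, 0, 0.32], "twist": 0},
    {"travel": [0, 0, 0.345], "twist": 0},
    {"travel": [0, 0, 0.345], "twist": 0},
  ],
)

```text
clock: 12.72
tool_pos: [0.5036, -0.322, 0.0478]
tcp_rot: [-0.0, 0.737, 0.675, -0.0]
contact_force: [1.2, -0.1, 0.1]
finger_gap: 0.0941
grip_force: 0.0
```

Run:
```python
from plan import *
s=get_obs();print(s['clock'],s['finger_gap'],s['contact_force'],state())
im,d=optics.grab_frame('side');cv2.imwrite('pics/s3.png',cv2.resize(im[60:260,150:350],(600,600)));P=cloud('side',d)
A=P[(np.hypot(P[...,0]-.505,P[...,1]+.322)<.04)&(P[...,2]<.085)&(P[...,2]>.01)];print(len(A),A.min(0),A.max(0),A.mean(0))
```

```text
12.725 0.09412663269482385 [ 1.16176563 -0.08017757  0.09874816] [ 0.50362011 -0.32199367  0.04775921 -5.03139698]
467 [ 0.4775373  -0.3244597   0.01005448] [ 0.53321184 -0.29116734  0.08499424] [ 0.50438797 -0.30070196  0.04938936]
```

View pics/s3.png

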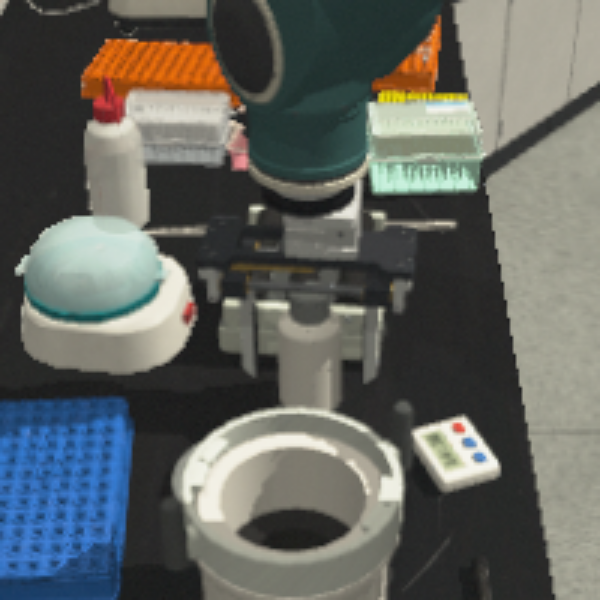

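The picture shows the bottle standing upright between the open fingers at (310,350), and the canister is empty. Now I grip the body lightly and raise it beside the mixer's end cheek. Then I tip it in the pads by moving it over the cheek.

servo_tool(
  targets=[
    {"travel": [0, 0, 0], "twist": 0},
    {"travel": [0, 0, 0], "twist": 0},
    {"travel": [0, 0, 0], "twist": 0},
    {"travel": [0, 0, 0], "twist": 0},
  ],
  hand=-1,
  grip_force=10,
)

```text
clock: 13.28
tool_pos: [0.5038, -0.3218, 0.048]
tcp_rot: [0.0, 0.737, 0.675, 0.0]
contact_force: [-0.1, 0.1, 0.1]
finger_gap: 0.0569
grip_force: 0.0
```

servo_tool(
  targets=[
    {"travel": [0, 0, -0.06], "twist": 0},
    {"travel": [0, 0, -0.15], "twist": 0},
    {"travel": [0, 0, -0.25], "twist": 0},
    {"travel": [0, 0, -0.25], "twist": 0},
  ],
)

```text
clock: 13.78
tool_pos: [0.5046, -0.3223, 0.1]
tcp_rot: [0.001, 0.737, 0.676, 0.001]
contact_force: [0.9, -0.6, -2.3]
finger_gap: 0.0558
grip_force: 10.0
```

Run:
```python
from plan import *
s=get_obs();print(s['clock'],s['finger_gap'],s['grip_force'],s['contact_force'],s['moment'])
C=np.array([.485,-.4555]);u=np.array([.0854,.9963])
w=lambda q,z:(*(C+u*q),z,-4.9)
plan([w(.125,.098),w(.085,.098),w(.045,.098),w(.011,.098),w(.011,.094)])
im,d=optics.grab_frame('side');P=cloud('side',d)
A=P[(np.hypot(P[...,0]-.505,P[...,1]+.322)<.04)&(P[...,2]<.12)&(P[...,2]>.01)];print(A.min(0),A.max(0))
```

```text
13.775 0.05575793020504548 9.999615401029587 [ 0.9405242  -0.60878072 -2.31950858] [-0.03005081  0.08654446 -0.00525247]
at [ 0.5046 -0.3223  0.1    -5.0127]
[ 0.495675  -0.3309625  0.098     -4.9      ] travel [-0.047, -0.041, 0.01] twist -0.001 rows>=0.2 
[ 0.492259  -0.3708145  0.098     -4.9      ] travel [-0.2, 0.0, -0.0] twist -0.0 rows>=0.6 
[ 0.488843  -0.4106665  0.098     -4.9      ] travel [-0.2, 0.0, -0.0] twist -0.0 rows>=0.6 
[ 0.4859394 -0.4445407  0.098     -4.9      ] travel [-0.17, 0.0, -0.0] twist -0.0 rows>=0.5 
[ 0.4859394 -0.4445407  0.094     -4.9      ] travel [0.0, 0.0, 0.02] twist -0.0 rows>=0.1 
[ 0.46540049 -0.32501883  0.0503593 ] [ 0.54444469 -0.29221913  0.11998774]
```

servo_tool(
  targets=[
    {"travel": [-0.03, -0.03, 0.01], "twist": 0},
    {"travel": [-0.047, -0.041, 0.01], "twist": 0},
    {"travel": [-0.047, -0.041, 0.01], "twist": 0},
  ],
)

```text
clock: 14.2
tool_pos: [0.4941, -0.3309, 0.0956]
tcp_rot: [-0.0, 0.738, 0.675, -0.0]
contact_force: [-0.1, 0.2, -2.9]
finger_gap: 0.0557
grip_force: 10.0
```

servo_tool(
  targets=[
    {"travel": [-0.03, 0, 0], "twist": 0},
    {"travel": [-0.06, 0, 0], "twist": 0},
    {"travel": [-0.09, 0, 0], "twist": 0},
    {"travel": [-0.12, 0, 0], "twist": 0},
    {"travel": [-0.15, 0, 0], "twist": 0},
    {"travel": [-0.18, 0, 0], "twist": 0},
    {"travel": [-0.2, 0, 0], "twist": 0},
  ],
)

```text
clock: 15.08
tool_pos: [0.4912, -0.3709, 0.0959]
tcp_rot: [0.0, 0.737, 0.675, -0.0]
contact_force: [-0.5, 1.1, -0.6]
finger_gap: 0.0559
grip_force: 10.0
```

Run:
```python
from plan import *
s=get_obs();print(s['clock'],s['finger_gap'],s['grip_force'],s['contact_force'],s['moment'],state())
im,d=optics.grab_frame('side');cv2.imwrite('pics/s4.png',cv2.resize(im[90:230,190:330],(600,600)))
```

```text
15.075 0.05586717831534165 9.999793320894241 [-0.45519859  1.11634203 -0.55506876] [ 0.35663337 -0.04873802  0.02051933] [ 0.49115209 -0.37088519  0.09594615 -5.03697094]
```

View pics/s4.png

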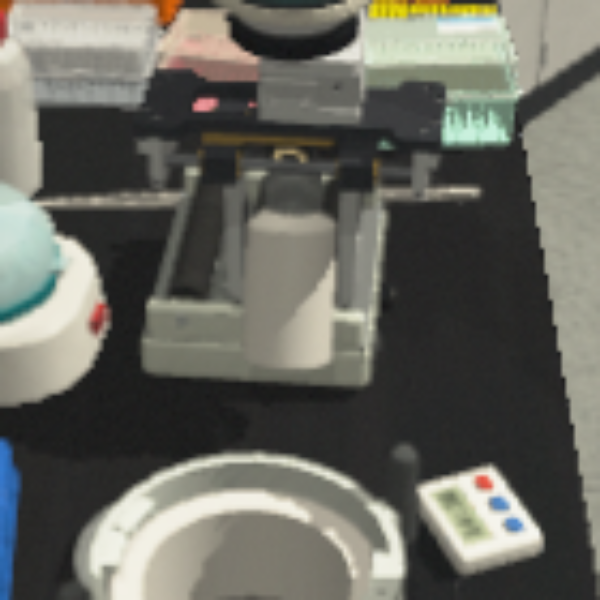

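The picture shows the bottle body at (290,290) leaning over the near cheek with its foot outward and its cap inward, under light force. I keep going inward.

servo_tool(
  targets=[
    {"travel": [-0.03, 0.003, -0.01], "twist": 0},
    {"travel": [-0.06, 0.003, -0.01], "twist": 0},
    {"travel": [-0.09, 0.003, -0.01], "twist": 0},
    {"travel": [-0.12, 0.003, -0.01], "twist": 0},
    {"travel": [-0.15, 0.003, -0.01], "twist": 0},
    {"travel": [-0.18, 0.003, -0.01], "twist": 0},
    {"travel": [-0.2, 0.003, -0.01], "twist": 0},
  ],
)

```text
clock: 16.0
tool_pos: [0.4882, -0.4107, 0.0979]
tcp_rot: [0.0, 0.737, 0.675, -0.0]
contact_force: [1.1, 1.4, -2.8]
finger_gap: 0.0557
grip_force: 10.0
```

servo_tool(
  targets=[
    {"travel": [-0.03, 0.0, 0], "twist": 0},
    {"travel": [-0.06, 0.0, 0], "twist": 0},
    {"travel": [-0.09, 0.0, 0], "twist": 0},
    {"travel": [-0.12, 0.0, 0], "twist": 0},
    {"travel": [-0.15, 0.0, 0], "twist": 0},
    {"travel": [-0.17, 0.0, 0], "twist": 0},
    {"travel": [-0.17, 0.0, 0], "twist": 0},
  ],
)

```text
clock: 16.88
tool_pos: [0.4853, -0.4446, 0.098]
tcp_rot: [0.0, 0.738, 0.675, -0.0]
contact_force: [0.6, 0.3, 0.1]
finger_gap: 0.0559
grip_force: 10.0
```

Run:
```python
from plan import *
s=get_obs();print(s['clock'],s['finger_gap'],s['grip_force'],s['contact_force'],s['moment'],state())
im,d=optics.grab_frame('side');cv2.imwrite('pics/s5.png',cv2.resize(im[90:230,190:330],(600,600)))
P=cloud('side',d)
A=P[(abs(P[...,0]-.487)<.02)&(P[...,1]<-.34)&(P[...,1]>-.48)&(P[...,2]<.15)&(P[...,2]>.045)]
for y in np.arange(-.48,-.34,.01):
    k=(A[:,1]>y)&(A[:,1]<y+.01)
    if k.sum(): print(round(y,2),A[k,2].max().round(3),k.sum())
```

```text
16.875 0.055900049936575096 10.0005903840065 [0.55850062 0.29587412 0.08080731] [-0.03391709 -0.0773085  -0.03665173] [ 0.48530041 -0.44456465  0.09801851 -5.04081922]
-0.47 0.149 2
-0.46 0.149 5
-0.45 0.15 9
-0.44 0.15 4
-0.43 0.15 27
-0.42 0.15 54
-0.41 0.146 57
-0.4 0.14 59
-0.39 0.134 95
-0.38 0.129 137
-0.37 0.125 170
-0.36 0.117 25
```

View pics/s5.png

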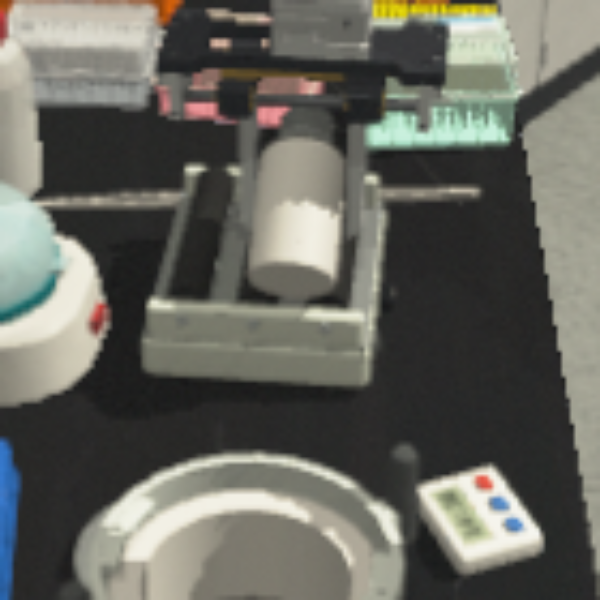

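The bottle is lying nose-up at about 30 degrees, with its foot on the rollers at (290,275), held by the fingers near the shoulder. I lower the hand slightly and ease the grip so it can settle slowly.

servo_tool(
  targets=[
    {"travel": [0, 0, 0.01], "twist": 0},
    {"travel": [0, 0, 0.015], "twist": 0},
    {"travel": [0, 0, 0.015], "twist": 0},
    {"travel": [0, 0, 0.015], "twist": 0},
  ],
  grip_force=3,
)

```text
clock: 17.42
tool_pos: [0.4854, -0.4439, 0.0949]
tcp_rot: [-0.0, 0.737, 0.675, 0.0]
contact_force: [0.8, 0.9, -1.6]
finger_gap: 0.0562
grip_force: 3.0
```

```bash
cat > b.py <<'E'
from plan import *
def bottle():
    s=get_obs();print(s['clock'],s['finger_gap'],s['grip_force'],s['contact_force'].round(1),s['moment'].round(3),state().round(4))
    im,d=optics.grab_frame('side');P=cloud('side',d)
    A=P[(abs(P[...,0]-.487)<.02)&(P[...,1]<-.34)&(P[...,1]>-.52)&(P[...,2]<.17)&(P[...,2]>.045)]
    print([(round(y,2),A[k,2].max().round(3)) for y in np.arange(-.52,-.34,.01) if (k:=(A[:,1]>y)&(A[:,1]<y+.01)).sum()>1])
    return im,P
if __name__=='__main__': bottle()
E
python3 b.py
```

```text
17.425 0.056230025756258545 3.000946529209614 [ 0.8  0.9 -1.6] [ 0.037 -0.103 -0.008] [ 0.4854 -0.4439  0.0949 -5.015 ]
[(np.float64(-0.47), np.float64(0.158)), (np.float64(-0.46), np.float64(0.159)), (np.float64(-0.45), np.float64(0.155)), (np.float64(-0.44), np.float64(0.154)), (np.float64(-0.43), np.float64(0.154)), (np.float64(-0.42), np.float64(0.15)), (np.float64(-0.41), np.float64(0.143)), (np.float64(-0.4), np.float64(0.138)), (np.float64(-0.39), np.float64(0.135)), (np.float64(-0.38), np.float64(0.127)), (np.float64(-0.37), np.float64(0.121)), (np.float64(-0.36), np.float64(0.118))]
```

servo_tool(
  targets=[
    {"travel": [0, 0, 0], "twist": 0},
    {"travel": [0, 0, 0], "twist": 0},
  ],
  hand=0.192,
)

```text
clock: 17.73
tool_pos: [0.4853, -0.444, 0.0949]
tcp_rot: [-0.0, 0.737, 0.675, -0.0]
contact_force: [1.1, 1.2, -2.6]
finger_gap: 0.0556
grip_force: 3.0
```

```bash
python3 b.py
```

```text
17.725 0.055562094526485806 3.0007387697696686 [ 1.1  1.2 -2.6] [ 0.079 -0.126 -0.052] [ 0.4853 -0.444   0.0949 -5.0188]
[(np.float64(-0.47), np.float64(0.158)), (np.float64(-0.46), np.float64(0.159)), (np.float64(-0.45), np.float64(0.155)), (np.float64(-0.44), np.float64(0.154)), (np.float64(-0.43), np.float64(0.155)), (np.float64(-0.42), np.float64(0.148)), (np.float64(-0.41), np.float64(0.146)), (np.float64(-0.4), np.float64(0.139)), (np.float64(-0.39), np.float64(0.133)), (np.float64(-0.38), np.float64(0.13)), (np.float64(-0.37), np.float64(0.124)), (np.float64(-0.36), np.float64(0.117))]
```

Three newtons of grip still carries the bottle, and simply opening would drop its cap end. I'll take it back instead: lift it, half-turn, and bring it upright against the outside of the mixer's end wall. Then I stand it again and regrip it higher.

Run:
```python
from plan import *
print(get_obs()['joint_pos'].round(3))
plan([(.4853,-.444,.21,-5),(.500,-.274,.21,-5),(.500,-.274,.21,85),(.500,-.274,.21,175),(.500,-.274,.078,175),(.4955,-.335,.082,175)])
```

```text
[ 0.261  0.699  0.631  1.643 -0.482  0.96   0.974]
at [ 0.4853 -0.444   0.0949 -5.0187]
[ 0.4853 -0.444   0.21   -5.    ] travel [0.0, -0.0, -0.575] twist -0.0 rows>=1.8 
[ 0.5   -0.274  0.21  -5.   ] travel [0.853, -0.001, -0.0] twist -0.0 rows>=2.7 
[ 0.5   -0.274  0.21  85.   ] travel [0.0, 0.0, -0.0] twist -0.5 rows>=8.4 
[  0.5    -0.274   0.21  175.   ] travel [0.0, 0.0, -0.0] twist -0.5 rows>=8.4 
[ 5.00e-01 -2.74e-01  7.80e-02  1.75e+02] travel [-0.0, 0.0, 0.66] twist -0.0 rows>=2.1 
[ 4.955e-01 -3.350e-01  8.200e-02  1.750e+02] travel [0.306, -0.004, -0.02] twist -0.0 rows>=1.0
```

servo_tool(
  targets=[
    {"travel": [0, 0, 0], "twist": 0},
    {"travel": [0, 0, 0], "twist": 0},
    {"travel": [0, 0, -0.05], "twist": 0},
    {"travel": [0, 0, -0.15], "twist": 0},
    {"travel": [0, 0, -0.35], "twist": 0},
    {"travel": [0, 0, -0.575], "twist": 0},
    {"travel": [0, 0, -0.575], "twist": 0},
  ],
  hand=-1,
  grip_force=20,
)

```text
clock: 18.65
tool_pos: [0.4861, -0.4456, 0.2148]
tcp_rot: [0.003, 0.738, 0.675, 0.001]
contact_force: [-1.0, 0.3, -3.5]
finger_gap: 0.0556
grip_force: 20.0
```

servo_tool(
  targets=[
    {"travel": [0.2, 0, 0], "twist": -0.03},
    {"travel": [0.4, 0, 0], "twist": -0.06},
    {"travel": [0.6, 0, 0], "twist": -0.1},
    {"travel": [0.86, -0.003, 0], "twist": -0.1},
    {"travel": [0.86, -0.003, 0], "twist": -0.1},
  ],
)

```text
clock: 19.27
tool_pos: [0.5006, -0.2686, 0.2099]
tcp_rot: [-0.001, 0.621, 0.784, 0.001]
contact_force: [0.4, -0.4, -2.3]
finger_gap: 0.0554
grip_force: 20.0
```

Run:
```python
from plan import *
s=get_obs();print(s['clock'],s['joint_pos'].round(3),s['finger_gap'],s['contact_force'])
plan([(.500,-.274,.21,90),(.500,-.274,.21,175),(.500,-.274,.078,175)])
im,d=optics.grab_frame('side');cv2.imwrite('pics/s6.png',cv2.resize(im[90:230,190:330],(600,600)))
```

```text
19.275 [-0.07   0.387  0.647  1.79  -0.267  1.053  0.906] 0.05542899641212447 [ 0.35074449 -0.44872668 -2.33919741]
at [ 0.5006 -0.2686  0.2099 13.269 ]
[ 0.5   -0.274  0.21  90.   ] travel [-0.025, -0.009, -0.0] twist -0.426 rows>=7.2 
[  0.5    -0.274   0.21  175.   ] travel [0.0, 0.0, -0.0] twist -0.472 rows>=7.9 
[ 5.00e-01 -2.74e-01  7.80e-02  1.75e+02] travel [-0.0, 0.0, 0.66] twist -0.0 rows>=2.1
```

servo_tool(
  targets=[
    {"travel": [-0.025, -0.009, 0], "twist": -0.06},
    {"travel": [-0.025, -0.009, 0], "twist": -0.12},
    {"travel": [-0.025, -0.009, 0], "twist": -0.18},
    {"travel": [-0.025, -0.009, 0], "twist": -0.24},
    {"travel": [-0.025, -0.009, 0], "twist": -0.3},
    {"travel": [-0.025, -0.009, 0], "twist": -0.36},
    {"travel": [-0.025, -0.009, 0], "twist": -0.426},
    {"travel": [-0.025, -0.009, 0], "twist": -0.426},
  ],
)

```text
clock: 20.32
tool_pos: [0.4986, -0.2792, 0.2099]
tcp_rot: [-0.0, 0.004, 1.0, -0.0]
contact_force: [0.4, -0.2, -2.9]
finger_gap: 0.0554
grip_force: 20.0
```

servo_tool(
  targets=[
    {"travel": [0, 0, 0], "twist": -0.06},
    {"travel": [0, 0, 0], "twist": -0.12},
    {"travel": [0, 0, 0], "twist": -0.18},
    {"travel": [0, 0, 0], "twist": -0.24},
    {"travel": [0, 0, 0], "twist": -0.3},
    {"travel": [0, 0, 0], "twist": -0.36},
    {"travel": [0, 0, 0], "twist": -0.42},
    {"travel": [0, 0, 0], "twist": -0.472},
    {"travel": [0, 0, 0], "twist": -0.472},
    {"travel": [0, 0, 0], "twist": -0.472},
  ],
)

```text
clock: 21.58
tool_pos: [0.4957, -0.2725, 0.1978]
tcp_rot: [-0.019, -0.591, 0.806, 0.021]
contact_force: [-0.2, -0.5, -3.9]
finger_gap: 0.0553
grip_force: 20.0
```

Run:
```python
from plan import *
s=get_obs();print(s['clock'],s['joint_pos'].round(3),s['finger_gap'],s['contact_force'])
plan([(.500,-.272,.078,175),(.4955,-.335,.082,175)])
im,d=optics.grab_frame('side');cv2.imwrite('pics/s7.png',cv2.resize(im[60:220,180:340],(600,600)))
im,d=optics.grab_frame('top');P=cloud('top',d)
c=state();A=P[(abs(P[...,0]-c[0])<.02)&(P[...,2]>.15)&(P[...,2]<.33)]
for y in np.arange(-.40,-.20,.01):
    k=(A[:,1]>y)&(A[:,1]<y+.01)
    if k.sum()>2: print(round(y,2),np.percentile(A[k,2],[5,50,95]).round(3),end=';')
```

```text
21.575 [ 1.227  0.608 -1.093  1.724  0.568  1.232  2.814] 0.055255856997335207 [-0.17809105 -0.45725906 -3.92233334]
at [  0.4957  -0.2725   0.1978 162.5464]
[ 5.00e-01 -2.72e-01  7.80e-02  1.75e+02] travel [-0.009, -0.02, 0.599] twist -0.069 rows>=1.9 
[ 4.955e-01 -3.350e-01  8.200e-02  1.750e+02] travel [0.316, -0.005, -0.02] twist -0.0 rows>=1.0
```

View pics/s7.png

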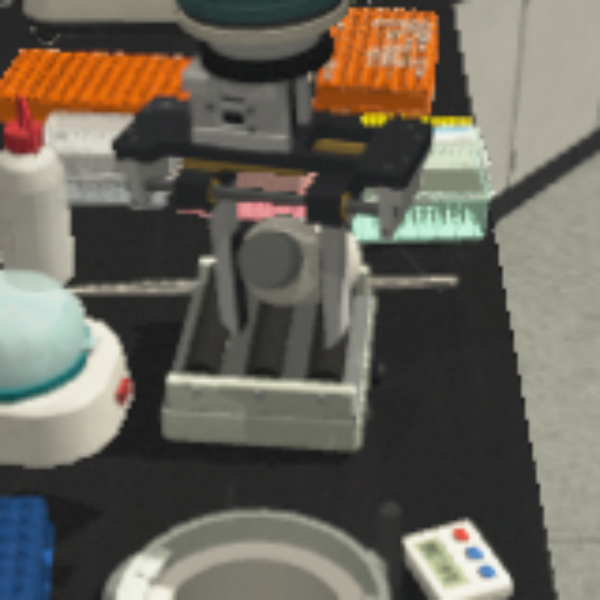

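The last joint is at its limit with yaw at 162 degrees. The picture shows the bottle held with its cap towards the camera at (270,255) and its foot towards the mixer. I back off to yaw 152 degrees and push along that plane instead.

Run:
```python
from plan import *
plan([(.515,-.272,.19,152)])
```

```text
at [  0.496   -0.2723   0.1973 162.5098]
[  0.515  -0.272   0.19  152.   ] travel [-0.03, -0.09, 0.037] twist 0.058 rows>=1.0
```

servo_tool(
  targets=[
    {"travel": [-0.015, -0.045, 0], "twist": 0.03},
    {"travel": [-0.03, -0.09, 0], "twist": 0.058},
    {"travel": [-0.03, -0.09, 0.037], "twist": 0.058},
    {"travel": [-0.03, -0.09, 0.037], "twist": 0.058},
  ],
)

```text
clock: 22.18
tool_pos: [0.5139, -0.2712, 0.1883]
tcp_rot: [-0.022, -0.517, 0.856, 0.02]
contact_force: [0.2, -0.2, -1.6]
finger_gap: 0.0558
grip_force: 20.0
```

Run:
```python
from plan import *
s=get_obs();print(s['clock'],s['joint_pos'].round(3),s['contact_force'],s['tcp_rot'].round(4))
c=state();plan([(.515,-.272,.078,152),(.482,-.338,.082,152)])
t=np.array([-np.sin(np.radians(c[3])),np.cos(np.radians(c[3]))]);n=np.array([-t[1],t[0]])
for nm in('side','top'):
    im,d=optics.grab_frame(nm);P=cloud(nm,d)
    a=(P[...,:2]-c[:2])@t;b=(P[...,:2]-c[:2])@n
    k=(abs(b)<.022)&(abs(a)<.11)&(P[...,2]>.12)&(P[...,2]<.27)
    print(nm,[(round(q,2),P[...,2][k&(a>q)&(a<q+.01)].min().round(3),P[...,2][k&(a>q)&(a<q+.01)].max().round(3),(k&(a>q)&(a<q+.01)).sum()) for q in np.arange(-.1,.1,.01) if (k&(a>q)&(a<q+.01)).sum()>1])
```

```text
22.175 [ 1.153  0.618 -1.022  1.693  0.556  1.218  2.638] [ 0.22775629 -0.1610344  -1.6060306 ] [-0.0217 -0.5168  0.8556  0.0201]
at [  0.5139  -0.2712   0.1883 152.2376]
[ 5.15e-01 -2.72e-01  7.80e-02  1.52e+02] travel [0.001, -0.007, 0.552] twist 0.001 rows>=1.8 
[ 4.82e-01 -3.38e-01  8.20e-02  1.52e+02] travel [0.369, -0.009, -0.02] twist -0.0 rows>=1.2 
side [(np.float64(-0.04), np.float64(0.221), np.float64(0.239), np.int64(62)), (np.float64(-0.03), np.float64(0.216), np.float64(0.252), np.int64(121)), (np.float64(-0.02), np.float64(0.2), np.float64(0.254), np.int64(95)), (np.float64(-0.01), np.float64(0.197), np.float64(0.245), np.int64(68)), (np.float64(-0.0), np.float64(0.191), np.float64(0.247), np.int64(45)), (np.float64(0.01), np.float64(0.24), np.float64(0.247), np.int64(6)), (np.float64(0.04), np.float64(0.174), np.float64(0.221), np.int64(9)), (np.float64(0.05), np.float64(0.166), np.float64(0.221), np.int64(15)), (np.float64(0.06), np.float64(0.165), np.float64(0.215), np.int64(6)), (np.float64(0.07), np.float64(0.195), np.float64(0.211), np.int64(2))]
top []
```

```bash
cat > plan.py <<'E'
from h import *
def state():
    p,M,s=pose(); return np.r_[p,np.degrees(np.arctan2(M[1,1],M[0,1]))]
def plan(wps):
    p,M,s=pose(); y=state()[3]
    print('at',p.round(4),'yaw %.1f'%y,'tilt z',M[:,2].round(3),'t',s['clock'],'gap',round(s['finger_gap'],4),'grip',round(s['grip_force'],1),'F',s['contact_force'].round(1),'q7',s['joint_pos'][6].round(2))
    for w in wps:
        w=np.array(w,float);t=np.round(M.T@(w[:3]-p)/.2,3);dy=(w[3]-y+180)%360-180
        n=max(np.linalg.norm(t)*.2/.0625,abs(dy)/10.7)
        print(w,'travel',t.tolist(),'twist',round(-dy/180,3),'rows>=%.1f'%n,'' if abs(t).max()<=1 else 'TOO FAR')
        p=w[:3];M=M@R.from_rotvec([0,0,-np.radians(dy)]).as_matrix();y=w[3]
E
python3 -c "
from plan import *
plan([(.515,-.268,.078,152.2),(.482,-.332,.082,152.2)])"
```

```text
at [ 0.5143 -0.2712  0.1891] yaw 152.2 tilt z [-0.057  0.012 -0.998] t 22.275 gap 0.0556 grip 20.0 F [ 0.5 -0.5 -2.3] q7 2.64
[ 5.150e-01 -2.680e-01  7.800e-02  1.522e+02] travel [-0.025, -0.027, 0.554] twist 0.0 rows>=1.8 
[ 4.820e-01 -3.320e-01  8.200e-02  1.522e+02] travel [0.36, -0.002, -0.014] twist -0.0 rows>=1.2
```

servo_tool(
  targets=[
    {"travel": [-0.01, -0.01, 0.2], "twist": 0},
    {"travel": [-0.02, -0.02, 0.4], "twist": 0},
    {"travel": [-0.025, -0.027, 0.554], "twist": 0},
    {"travel": [-0.025, -0.027, 0.554], "twist": 0},
  ],
  grip_force=10,
)

```text
clock: 22.78
tool_pos: [0.5144, -0.2676, 0.0768]
tcp_rot: [-0.022, -0.517, 0.856, 0.021]
contact_force: [-0.7, 0.7, -0.9]
finger_gap: 0.056
grip_force: 10.0
```

servo_tool(
  targets=[
    {"travel": [0.05, 0, 0], "twist": 0},
    {"travel": [0.09, 0, 0], "twist": 0},
    {"travel": [0.13, 0, 0], "twist": 0},
    {"travel": [0.17, 0, 0], "twist": 0},
    {"travel": [0.2, 0, 0], "twist": 0},
  ],
)

```text
clock: 23.4
tool_pos: [0.4968, -0.3036, 0.0791]
tcp_rot: [-0.021, -0.517, 0.856, 0.02]
contact_force: [-0.1, 1.4, -1.1]
finger_gap: 0.0556
grip_force: 10.0
```

```bash
cat > v.py <<'E'
from plan import *
def prof(nm='side'):
    p,M,s=pose();c=state();t=M[:2,0]/np.linalg.norm(M[:2,0]);n=np.array([-t[1],t[0]])
    im,d=optics.grab_frame(nm);P=cloud(nm,d)
    a=(P[...,:2]-c[:2])@t;b=(P[...,:2]-c[:2])@n;z=P[...,2]-c[2]
    k=(abs(b)<.022)&(abs(a)<.11)&(z>-.07)&(z<.08)
    print('along: zmin zmax rel TCP',[(int(q*1000),int(1000*z[m].min()),int(1000*z[m].max())) for q in np.arange(-.1,.1,.01) if (m:=k&(a>q)&(a<q+.01)).sum()>1])
    return im
if __name__=='__main__':
    im=prof(); plan([])
    import sys
    if len(sys.argv)>1: cv2.imwrite('pics/'+sys.argv[1],cv2.resize(im[90:230,190:330],(600,600)))
E
python3 v.py s8.png
```

```text
along: zmin zmax rel TCP [(-40, 54, 56), (-30, 17, 62), (-20, 1, 68), (-10, -16, 69), (0, -30, 48), (9, -46, -22), (19, -47, -41), (39, -7, -5), (49, -22, -12), (69, -66, -14), (79, -60, -14), (89, -61, -12)]
at [ 0.4965 -0.3043  0.0789] yaw 152.2 tilt z [-0.056  0.012 -0.998] t 23.45 gap 0.0556 grip 10.0 F [-0.6 -0.7 -1.9] q7 2.61
```

View pics/s8.png

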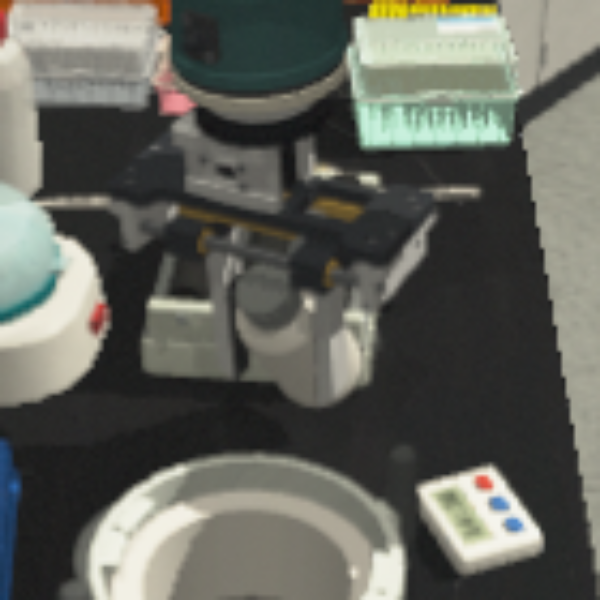

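The picture shows the bottle swinging upright against the end wall, cap at (265,300) and foot at (320,385). The depth profile gives about 32 degrees from vertical. That was my tenth picture, so from here I go by numbers.

servo_tool(
  targets=[
    {"travel": [0.04, 0, 0], "twist": 0},
    {"travel": [0.08, 0, 0], "twist": 0},
    {"travel": [0.12, 0, 0], "twist": 0},
    {"travel": [0.15, 0, 0], "twist": 0},
    {"travel": [0.15, 0, 0], "twist": 0},
  ],
)

```text
clock: 24.08
tool_pos: [0.4832, -0.3296, 0.0799]
tcp_rot: [-0.02, -0.517, 0.856, 0.02]
contact_force: [-0.8, 6.4, 8.7]
finger_gap: 0.0557
grip_force: 10.0
```

```bash
python3 v.py
```

```text
along: zmin zmax rel TCP [(-30, -27, 67), (-20, -49, 70), (-10, -48, 71), (0, 42, 48), (39, -67, -52), (49, -68, -50), (59, -63, -48), (69, -61, -46), (79, -54, -44), (89, -50, -37)]
at [ 0.4833 -0.3295  0.0799] yaw 152.3 tilt z [-0.056  0.013 -0.998] t 24.125 gap 0.0559 grip 10.0 F [-1.5  5.7  7.9] q7 2.66
```

servo_tool(
  targets=[
    {"travel": [-0.02, 0, 0], "twist": 0},
    {"travel": [-0.02, 0, 0], "twist": 0},
  ],
)

```text
clock: 24.38
tool_pos: [0.4848, -0.3264, 0.0792]
tcp_rot: [-0.021, -0.517, 0.856, 0.02]
contact_force: [0.6, -0.9, -2.5]
finger_gap: 0.0556
grip_force: 10.0
```

```bash
python3 v.py
```

```text
along: zmin zmax rel TCP [(-40, 29, 33), (-30, -24, 69), (-20, -50, 70), (-10, -50, 70), (0, 43, 52), (9, 43, 46), (49, -68, -37), (59, -60, -38), (69, -59, -35), (79, -56, -38), (89, -51, -38)]
at [ 0.4848 -0.3265  0.0792] yaw 152.2 tilt z [-0.056  0.012 -0.998] t 24.425 gap 0.0559 grip 10.0 F [-0.5  0.2 -2.2] q7 2.66
```

servo_tool(
  targets=[
    {"travel": [-0.01, 0, 0.05], "twist": 0},
    {"travel": [-0.01, 0, 0.1], "twist": 0},
    {"travel": [-0.01, 0, 0.125], "twist": 0},
    {"travel": [-0.01, 0, 0.135], "twist": 0},
    {"travel": [-0.01, 0, 0.14], "twist": 0},
    {"travel": [-0.01, 0, 0.14], "twist": 0},
  ],
)

```text
clock: 25.18
tool_pos: [0.4844, -0.3242, 0.0515]
tcp_rot: [-0.021, -0.517, 0.856, 0.02]
contact_force: [-0.1, 0.5, -1.5]
finger_gap: 0.056
grip_force: 10.0
```

```bash
python3 v.py
```

```text
along: zmin zmax rel TCP [(-40, 33, 36), (-30, -52, 68), (-20, -55, 70), (-10, -55, 70), (0, 42, 72), (39, -56, -50), (49, -52, -12), (59, -52, -8), (69, -54, -10), (79, -54, -10), (89, -53, -9)]
at [ 0.4844 -0.3242  0.0515] yaw 152.2 tilt z [-0.056  0.012 -0.998] t 25.225 gap 0.056 grip 10.0 F [-0.8 -0.2 -1.5] q7 2.63
```

servo_tool(
  targets=[
    {"travel": [0, 0, 0.01], "twist": 0},
    {"travel": [0, 0, 0.015], "twist": 0},
    {"travel": [0, 0, 0.02], "twist": 0},
    {"travel": [0, 0, 0.02], "twist": 0},
  ],
  grip_force=5,
)

```text
clock: 25.72
tool_pos: [0.4843, -0.3245, 0.0478]
tcp_rot: [-0.021, -0.517, 0.856, 0.019]
contact_force: [-2.2, -0.9, 4.4]
finger_gap: 0.0563
grip_force: 5.0
```

```bash
python3 v.py; python3 -c "
from plan import *
plan([])"
```

```text
along: zmin zmax rel TCP [(-30, -51, 71), (-20, -50, 73), (-10, -50, 70), (0, -49, 77), (29, -49, -48), (49, -50, -8), (59, -50, -5), (69, -49, -7), (79, -49, -6), (89, -51, -7)]
at [ 0.4842 -0.3245  0.0478] yaw 152.2 tilt z [-0.056  0.011 -0.998] t 25.775 gap 0.0559 grip 5.0 F [-1.4 -0.9  4.1] q7 2.63
at [ 0.4842 -0.3245  0.0478] yaw 152.2 tilt z [-0.056  0.011 -0.998] t 25.775 gap 0.0559 grip 5.0 F [-1.4 -0.9  4.1] q7 2.63
```

servo_tool(
  targets=[
    {"travel": [0, 0, 0], "twist": 0},
    {"travel": [0, 0, 0], "twist": 0},
    {"travel": [0, 0, 0], "twist": 0},
    {"travel": [0, 0, 0], "twist": 0},
  ],
  hand=1,
)

```text
clock: 26.28
tool_pos: [0.4841, -0.3241, 0.0473]
tcp_rot: [-0.021, -0.517, 0.856, 0.02]
contact_force: [0.3, -0.2, -0.8]
finger_gap: 0.0921
grip_force: 0.0
```

servo_tool(
  targets=[
    {"travel": [0, 0, -0.15], "twist": 0},
    {"travel": [0, 0, -0.35], "twist": 0},
    {"travel": [0, 0, -0.6], "twist": 0.0},
    {"travel": [0, 0, -0.85], "twist": 0.06},
    {"travel": [0, 0, -0.85], "twist": 0.12},
    {"travel": [0, 0, -0.85], "twist": 0.18},
    {"travel": [0, 0, -0.85], "twist": 0.24},
    {"travel": [0, 0, -0.85], "twist": 0.3},
    {"travel": [0, 0, -0.85], "twist": 0.36},
    {"travel": [0, 0, -0.85], "twist": 0.4},
  ],
)

```text
clock: 27.52
tool_pos: [0.4936, -0.3261, 0.2171]
tcp_rot: [-0.028, 0.087, 0.996, 0.003]
contact_force: [-0.3, -0.6, -0.0]
finger_gap: 0.094
grip_force: 0.0
```

Run:
```python
from plan import *
im,d=optics.grab_frame('side');P=cloud('side',d)
A=P[(np.hypot(P[...,0]-.484,P[...,1]+.3245)<.05)&(P[...,2]>.015)&(P[...,2]<.13)]
for lo,hi in((.015,.045),(.045,.08),(.1,.125)):
    B=A[(A[:,2]>lo)&(A[:,2]<hi)];B=B[np.hypot(B[:,0]-.484,B[:,1]+.324)<.034];print(len(B),B.min(0).round(3),B.max(0).round(3))
plan([(.484,-.325,.22,-5)])
```

```text
174 [ 0.45  -0.333  0.015] [ 0.504 -0.305  0.045]
216 [ 0.451 -0.335  0.045] [ 0.504 -0.303  0.08 ]
160 [ 0.46  -0.353  0.1  ] [ 0.494 -0.315  0.12 ]
at [ 0.4937 -0.326   0.2172] yaw 79.6 tilt z [-0.056  0.012 -0.998] t 27.575 gap 0.094 grip 0.0 F [ 0.6  0.5 -0.1] q7 1.62
[ 0.484 -0.325  0.22  -5.   ] travel [0.049, -0.004, -0.011] twist 0.47 rows>=7.9
```

servo_tool(
  targets=[
    {"travel": [0.015, 0, 0], "twist": 0.06},
    {"travel": [0.03, 0, 0], "twist": 0.12},
    {"travel": [0.049, -0.004, 0], "twist": 0.18},
    {"travel": [0.049, -0.004, 0], "twist": 0.24},
    {"travel": [0.049, -0.004, 0], "twist": 0.3},
    {"travel": [0.049, -0.004, 0], "twist": 0.36},
    {"travel": [0.049, -0.004, 0], "twist": 0.42},
    {"travel": [0.049, -0.004, 0], "twist": 0.47},
    {"travel": [0.049, -0.004, 0], "twist": 0.47},
  ],
)

```text
clock: 28.7
tool_pos: [0.4839, -0.3251, 0.2176]
tcp_rot: [-0.024, 0.732, 0.681, -0.017]
contact_force: [0.4, -0.1, -1.0]
finger_gap: 0.094
grip_force: 0.0
```

Run:
```python
from plan import *
C=np.array([.485,-.4555]);u=np.array([.0854,.9963])
w=lambda q,z:(*(C+u*q),z,-4.9)
plan([(.478,-.332,.15,-4.9),(.478,-.332,.07,-4.9),(.478,-.332,.15,-4.9),w(.128,.15),w(.128,.115),w(.085,.115),w(.045,.115),w(.011,.115)])
print(get_obs()['tcp_rot'],get_obs()['joint_pos'])
```

```text
at [ 0.4839 -0.3251  0.2176] yaw -4.1 tilt z [-0.056  0.012 -0.998] t 28.7 gap 0.094 grip 0.0 F [ 0.4 -0.1 -1. ] q7 0.29
[ 0.478 -0.332  0.15  -4.9  ] travel [-0.039, -0.008, 0.339] twist 0.004 rows>=1.1 
[ 0.478 -0.332  0.07  -4.9  ] travel [-0.003, 0.023, 0.399] twist -0.0 rows>=1.3 
[ 0.478 -0.332  0.15  -4.9  ] travel [0.003, -0.023, -0.399] twist -0.0 rows>=1.3 
[ 0.4959312 -0.3279736  0.15      -4.9      ] travel [0.028, 0.087, -0.005] twist -0.0 rows>=0.3 
[ 0.4959312 -0.3279736  0.115     -4.9      ] travel [-0.001, 0.01, 0.175] twist -0.0 rows>=0.6 
[ 0.492259  -0.3708145  0.115     -4.9      ] travel [-0.215, 0.0, -0.002] twist -0.0 rows>=0.7 
[ 0.488843  -0.4106665  0.115     -4.9      ] travel [-0.2, 0.0, -0.001] twist -0.0 rows>=0.6 
[ 0.4859394 -0.4445407  0.115     -4.9      ] travel [-0.17, 0.0, -0.001] twist -0.0 rows>=0.5 
[-0.02351451  0.73198105  0.68071696 -0.01658993] [ 0.88283629  0.41572069 -0.46076167  1.67456328  0.21275392  1.15581692
  0.28654348]
```

servo_tool(
  targets=[
    {"travel": [-0.02, -0.008, 0.1], "twist": 0.004},
    {"travel": [-0.039, -0.008, 0.25], "twist": 0.004},
    {"travel": [-0.042, 0.005, 0.5], "twist": 0.004},
    {"travel": [-0.042, 0.015, 0.68], "twist": 0.004},
    {"travel": [-0.042, 0.015, 0.738], "twist": 0.004},
    {"travel": [-0.042, 0.015, 0.738], "twist": 0.004},
  ],
)

```text
clock: 29.45
tool_pos: [0.478, -0.3321, 0.0703]
tcp_rot: [-0.024, 0.736, 0.676, -0.017]
contact_force: [0.5, -0.5, 0.3]
finger_gap: 0.0942
grip_force: 0.0
```

servo_tool(
  targets=[
    {"travel": [0, 0, 0], "twist": 0},
    {"travel": [0, 0, 0], "twist": 0},
    {"travel": [0, 0, 0], "twist": 0},
    {"travel": [0, 0, 0], "twist": 0},
    {"travel": [0, 0, 0], "twist": 0},
  ],
  hand=-1,
  grip_force=10,
)

```text
clock: 30.08
tool_pos: [0.478, -0.3322, 0.0702]
tcp_rot: [-0.023, 0.737, 0.675, -0.017]
contact_force: [-0.7, 0.8, 2.8]
finger_gap: 0.0559
grip_force: 10.0
```

servo_tool(
  targets=[
    {"travel": [0, 0, -0.08], "twist": 0},
    {"travel": [0, -0.01, -0.2], "twist": 0},
    {"travel": [0.003, -0.023, -0.4], "twist": 0},
    {"travel": [0.031, 0.064, -0.4], "twist": 0},
    {"travel": [0.031, 0.064, -0.4], "twist": 0},
  ],
)

```text
clock: 30.7
tool_pos: [0.4967, -0.3271, 0.1492]
tcp_rot: [-0.023, 0.737, 0.676, -0.016]
contact_force: [-0.5, 0.8, -2.6]
finger_gap: 0.0562
grip_force: 9.9
```

```bash
python3 v.py
python3 - <<'E'
from plan import *
C=np.array([.485,-.4555]);u=np.array([.0854,.9963])
w=lambda q,z:(*(C+u*q),z,-4.9)
plan([w(.130,.115),w(.085,.115),w(.045,.115),w(.011,.115)])
E
```

```text
along: zmin zmax rel TCP [(-20, 19, 49), (-10, 20, 50), (0, 7, 50), (9, -68, 50), (19, -68, 22)]
at [ 0.4958 -0.3274  0.1486] yaw -5.0 tilt z [-0.057  0.013 -0.998] t 30.75 gap 0.0559 grip 9.9 F [-0.7 -0.3 -2.7] q7 0.23
at [ 0.4958 -0.3274  0.1486] yaw -5.0 tilt z [-0.057  0.013 -0.998] t 30.75 gap 0.0559 grip 9.9 F [-0.7 -0.3 -2.7] q7 0.23
[ 0.496102 -0.325981  0.115    -4.9     ] travel [0.006, 0.011, 0.168] twist -0.0 rows>=0.5 
[ 0.492259  -0.3708145  0.115     -4.9      ] travel [-0.225, 0.0, -0.002] twist -0.0 rows>=0.7 
[ 0.488843  -0.4106665  0.115     -4.9      ] travel [-0.2, 0.0, -0.002] twist -0.0 rows>=0.6 
[ 0.4859394 -0.4445407  0.115     -4.9      ] travel [-0.17, 0.0, -0.001] twist -0.0 rows>=0.5
```

servo_tool(
  targets=[
    {"travel": [0.006, 0.005, 0.08], "twist": 0},
    {"travel": [0.006, 0.011, 0.168], "twist": 0},
    {"travel": [0.006, 0.011, 0.168], "twist": 0},
  ],
)

```text
clock: 31.12
tool_pos: [0.4949, -0.3261, 0.1132]
tcp_rot: [-0.025, 0.737, 0.675, -0.017]
contact_force: [0.0, -0.4, -1.4]
finger_gap: 0.056
grip_force: 9.9
```

servo_tool(
  targets=[
    {"travel": [-0.05, 0, 0], "twist": 0},
    {"travel": [-0.09, 0, 0], "twist": 0},
    {"travel": [-0.13, 0, 0], "twist": 0},
    {"travel": [-0.17, 0, 0], "twist": 0},
    {"travel": [-0.21, 0, 0], "twist": 0},
    {"travel": [-0.25, 0, 0], "twist": 0},
    {"travel": [-0.28, 0, 0], "twist": 0},
  ],
)

```text
clock: 32.0
tool_pos: [0.4909, -0.3831, 0.115]
tcp_rot: [-0.023, 0.737, 0.675, -0.017]
contact_force: [-0.2, 2.4, -1.6]
finger_gap: 0.0558
grip_force: 10.0
```

```bash
python3 v.py
```

```text
along: zmin zmax rel TCP [(-100, -45, -41), (-20, 34, 45), (-10, 23, 50), (0, 19, 47), (9, 13, 32), (19, 0, 31), (29, -17, 23), (39, -22, 8), (49, -42, -3), (59, -45, -15), (69, -38, -30)]
at [ 0.4906 -0.3838  0.1149] yaw -5.1 tilt z [-0.057  0.012 -0.998] t 32.05 gap 0.0558 grip 10.0 F [-0.7  0.9 -0.2] q7 0.29
```

servo_tool(
  targets=[
    {"travel": [-0.04, 0, 0], "twist": 0},
    {"travel": [-0.08, 0, 0], "twist": 0},
    {"travel": [-0.12, 0, 0], "twist": 0},
    {"travel": [-0.15, 0, 0], "twist": 0},
    {"travel": [-0.15, 0, 0], "twist": 0},
  ],
)

```text
clock: 32.67
tool_pos: [0.4883, -0.413, 0.115]
tcp_rot: [-0.023, 0.738, 0.675, -0.017]
contact_force: [-0.4, 0.2, 0.2]
finger_gap: 0.0558
grip_force: 10.0
```

```bash
python3 v.py
```

```text
along: zmin zmax rel TCP [(-30, 34, 40), (-20, 27, 45), (-10, 19, 40), (0, 23, 34), (9, 17, 36), (19, 15, 33), (29, 6, 26), (39, -69, 19), (49, -58, 13), (59, -49, 5), (69, -38, 1), (79, -21, -9)]
at [ 0.4884 -0.4125  0.115 ] yaw -5.1 tilt z [-0.056  0.012 -0.998] t 32.725 gap 0.0557 grip 10.0 F [-0.   0.6  0.2] q7 0.34
```

Run:
```python
from plan import *
C=np.array([.485,-.4555]);u=np.array([.0854,.9963])
w=lambda q,z:(*(C+u*q),z,-4.9)
plan([w(.043,.135),w(-.010,.135),w(-.010,.097)])
```

```text
at [ 0.4884 -0.4125  0.115 ] yaw -5.1 tilt z [-0.056  0.012 -0.998] t 32.725 gap 0.0557 grip 10.0 F [-0.   0.6  0.2] q7 0.34
[ 0.4886722 -0.4126591  0.135     -4.9      ] travel [0.0, -0.005, -0.1] twist -0.001 rows>=0.3 
[ 0.484146 -0.465463  0.135    -4.9     ] travel [-0.265, 0.0, -0.002] twist -0.0 rows>=0.8 
[ 0.484146 -0.465463  0.097    -4.9     ] travel [-0.001, 0.011, 0.19] twist -0.0 rows>=0.6
```

servo_tool(
  targets=[
    {"travel": [0, -0.003, -0.06], "twist": 0},
    {"travel": [0, -0.005, -0.1], "twist": 0},
    {"travel": [-0.1, -0.005, -0.1], "twist": 0},
    {"travel": [-0.2, -0.005, -0.1], "twist": 0},
    {"travel": [-0.265, -0.005, -0.1], "twist": 0},
    {"travel": [-0.265, -0.005, -0.1], "twist": 0},
  ],
)

```text
clock: 33.48
tool_pos: [0.4833, -0.4664, 0.134]
tcp_rot: [-0.024, 0.738, 0.674, -0.017]
contact_force: [-0.2, 0.4, -1.6]
finger_gap: 0.0555
grip_force: 10.0
```

```bash
python3 v.py
```

```text
along: zmin zmax rel TCP [(-30, 29, 40), (-20, 21, 46), (-10, 20, 43), (0, 21, 39), (9, 18, 34), (19, 11, 33), (29, -68, 26), (39, -68, 16), (49, -69, 9), (59, -69, 0), (69, -68, -6), (79, -69, -15), (89, -69, -68)]
at [ 0.4837 -0.4653  0.1341] yaw -5.1 tilt z [-0.056  0.013 -0.998] t 33.525 gap 0.0556 grip 10.0 F [ 0.1 -0.5 -1.7] q7 0.42
```

servo_tool(
  targets=[
    {"travel": [0, 0.002, 0.03], "twist": 0},
    {"travel": [0, 0.004, 0.06], "twist": 0},
    {"travel": [0, 0.006, 0.09], "twist": 0},
    {"travel": [0, 0.008, 0.12], "twist": 0},
    {"travel": [0, 0.009, 0.15], "twist": 0},
    {"travel": [0, 0.01, 0.175], "twist": 0},
    {"travel": [0, 0.011, 0.19], "twist": 0},
    {"travel": [0, 0.011, 0.19], "twist": 0},
  ],
)

```text
clock: 34.52
tool_pos: [0.4839, -0.4646, 0.0961]
tcp_rot: [-0.024, 0.737, 0.675, -0.017]
contact_force: [-0.0, 1.1, -1.2]
finger_gap: 0.0561
grip_force: 10.0
```

```bash
python3 v.py
```

```text
along: zmin zmax rel TCP [(-40, 22, 31), (-30, 21, 35), (-20, 25, 33), (0, 24, 40), (9, 23, 37), (19, 17, 36), (29, -56, 34), (39, -58, 33), (49, -56, 32), (59, 10, 29), (69, -39, 27), (79, -37, 25), (89, -69, -30)]
at [ 0.4839 -0.4646  0.0963] yaw -5.0 tilt z [-0.057  0.013 -0.998] t 34.575 gap 0.0559 grip 10.0 F [ 0.8  0.1 -0.9] q7 0.4
```

servo_tool(
  targets=[
    {"travel": [0, 0, 0.01], "twist": 0},
    {"travel": [0, 0, 0.02], "twist": 0},
    {"travel": [0, 0, 0.02], "twist": 0},
  ],
  grip_force=10,
)

```text
clock: 34.95
tool_pos: [0.4838, -0.4651, 0.0926]
tcp_rot: [-0.023, 0.737, 0.675, -0.017]
contact_force: [-0.7, -1.1, -0.3]
finger_gap: 0.0558
grip_force: 10.6
```

servo_tool(
  targets=[
    {"travel": [0, 0, 0], "twist": 0},
  ],
  hand=-1,
  grip_force=3,
)

```text
clock: 35.08
tool_pos: [0.4838, -0.465, 0.0926]
tcp_rot: [-0.023, 0.737, 0.675, -0.017]
contact_force: [-0.2, -1.5, 0.4]
finger_gap: 0.0559
grip_force: 3.9
```

```bash
python3 v.py
```

```text
along: zmin zmax rel TCP [(-40, 26, 32), (-30, 22, 33), (-20, 25, 34), (-10, 34, 37), (0, 27, 39), (9, 23, 39), (19, 19, 37), (29, 18, 37), (39, -54, 34), (49, -53, 33), (59, 16, 32), (69, -33, 30), (79, -33, 29), (89, -69, -26)]
at [ 0.4838 -0.465   0.0926] yaw -5.0 tilt z [-0.056  0.012 -0.998] t 35.125 gap 0.0561 grip 4.0 F [-0.2 -2.   1. ] q7 0.4
```

servo_tool(
  targets=[
    {"travel": [0, 0, 0], "twist": 0},
  ],
  hand=0.188,
)

```text
clock: 35.25
tool_pos: [0.4838, -0.465, 0.0926]
tcp_rot: [-0.023, 0.737, 0.675, -0.017]
contact_force: [0.1, -1.5, 0.6]
finger_gap: 0.056
grip_force: 4.1
```

servo_tool(
  targets=[
    {"travel": [0, 0, 0], "twist": 0},
  ],
  hand=0.19,
)

```text
clock: 35.38
tool_pos: [0.4838, -0.465, 0.0926]
tcp_rot: [-0.023, 0.737, 0.675, -0.017]
contact_force: [-0.2, -1.7, 0.8]
finger_gap: 0.0558
grip_force: 4.2
```

servo_tool(
  targets=[
    {"travel": [0, 0, 0], "twist": 0},
  ],
  hand=0.192,
)

```text
clock: 35.5
tool_pos: [0.4838, -0.465, 0.0926]
tcp_rot: [-0.023, 0.737, 0.675, -0.017]
contact_force: [0.2, -1.8, 0.8]
finger_gap: 0.0562
grip_force: 4.2
```

servo_tool(
  targets=[
    {"travel": [0, 0, 0], "twist": 0},
  ],
  hand=0.194,
)

```text
clock: 35.62
tool_pos: [0.4837, -0.465, 0.0926]
tcp_rot: [-0.023, 0.737, 0.675, -0.017]
contact_force: [-0.4, -1.8, 1.3]
finger_gap: 0.0557
grip_force: 4.3
```

```bash
python3 v.py
```

```text
along: zmin zmax rel TCP [(-40, 24, 30), (-30, 21, 33), (-20, 23, 32), (-10, 28, 37), (0, 26, 39), (9, 23, 38), (19, 21, 39), (29, 19, 34), (39, -54, 35), (49, -53, 34), (59, 13, 32), (69, -32, 30), (79, -33, 28), (89, -69, -27)]
at [ 0.4837 -0.465   0.0925] yaw -5.0 tilt z [-0.056  0.012 -0.998] t 35.675 gap 0.0558 grip 4.3 F [ 0.  -2.1  1.8] q7 0.4
```

servo_tool(
  targets=[
    {"travel": [0, 0, 0], "twist": 0},
  ],
  hand=0.196,
)

```text
clock: 35.8
tool_pos: [0.4838, -0.465, 0.0926]
tcp_rot: [-0.023, 0.737, 0.675, -0.017]
contact_force: [0.5, -2.1, 2.1]
finger_gap: 0.056
grip_force: 4.4
```

servo_tool(
  targets=[
    {"travel": [0, 0, 0], "twist": 0},
  ],
  hand=0.198,
)

```text
clock: 35.92
tool_pos: [0.4839, -0.4649, 0.0926]
tcp_rot: [-0.023, 0.737, 0.675, -0.017]
contact_force: [2.7, -0.0, 1.5]
finger_gap: 0.0565
grip_force: 1.4
```

servo_tool(
  targets=[
    {"travel": [0, 0, 0], "twist": 0},
  ],
  hand=0.2,
)

```text
clock: 36.05
tool_pos: [0.484, -0.4647, 0.0925]
tcp_rot: [-0.023, 0.737, 0.675, -0.016]
contact_force: [2.8, -0.1, 1.3]
finger_gap: 0.0562
grip_force: 1.3
```

servo_tool(
  targets=[
    {"travel": [0, 0, 0], "twist": 0},
  ],
  hand=0.202,
)

```text
clock: 36.17
tool_pos: [0.484, -0.4647, 0.0925]
tcp_rot: [-0.023, 0.737, 0.675, -0.016]
contact_force: [3.0, -1.2, 1.8]
finger_gap: 0.0568
grip_force: 1.4
```

servo_tool(
  targets=[
    {"travel": [0, 0, 0], "twist": 0},
  ],
  hand=0.205,
)

```text
clock: 36.3
tool_pos: [0.4839, -0.4647, 0.0925]
tcp_rot: [-0.023, 0.737, 0.675, -0.017]
contact_force: [2.3, -0.9, 1.4]
finger_gap: 0.0566
grip_force: 1.5
```

```bash
python3 v.py
```

```text
along: zmin zmax rel TCP [(-40, 9, 19), (-30, 14, 19), (-10, 16, 28), (0, 16, 29), (9, 14, 31), (19, 14, 30), (29, 16, 29), (39, -53, 29), (49, -53, 29), (59, 17, 31), (69, -34, 29), (79, -33, 22), (89, -69, -28)]
at [ 0.4839 -0.4647  0.0925] yaw -5.0 tilt z [-0.056  0.012 -0.998] t 36.35 gap 0.0566 grip 1.5 F [2.6 0.  0.7] q7 0.4
```

The bottle now lies flat with its top line level at z 0.121, as expected. I release it slowly and rise.

servo_tool(
  targets=[
    {"travel": [0, 0, 0], "twist": 0},
  ],
  hand=0.22,
)

```text
clock: 36.48
tool_pos: [0.4836, -0.4647, 0.0925]
tcp_rot: [-0.024, 0.737, 0.675, -0.017]
contact_force: [0.7, 0.4, 2.8]
finger_gap: 0.0573
grip_force: 1.6
```

servo_tool(
  targets=[
    {"travel": [0, 0, 0], "twist": 0},
    {"travel": [0, 0, 0], "twist": 0},
  ],
  hand=0.45,
)

```text
clock: 36.72
tool_pos: [0.4834, -0.4649, 0.0923]
tcp_rot: [-0.024, 0.737, 0.675, -0.017]
contact_force: [0.4, -0.2, 0.1]
finger_gap: 0.0677
grip_force: 0.0
```

servo_tool(
  targets=[
    {"travel": [0, 0, -0.05], "twist": 0},
    {"travel": [0, 0, -0.2], "twist": 0},
    {"travel": [0, 0, -0.5], "twist": 0},
    {"travel": [0, 0, -0.8], "twist": 0},
    {"travel": [0, 0, -0.8], "twist": 0},
  ],
)

```text
clock: 37.35
tool_pos: [0.4945, -0.4677, 0.2582]
tcp_rot: [-0.019, 0.737, 0.675, -0.016]
contact_force: [0.8, 0.1, -0.6]
finger_gap: 0.0683
grip_force: 0.0
```

Run:
```python
from plan import *
im,d=optics.grab_frame('side');P=cloud('side',d)
A=P[(P[...,0]>.44)&(P[...,0]<.53)&(P[...,1]<-.36)&(P[...,1]>-.52)&(P[...,2]<.15)&(P[...,2]>.09)]
print(len(A),A.min(0),A.max(0))
print([(round(y,2),A[k,2].max().round(3),A[k][:,0].min().round(3),A[k][:,0].max().round(3)) for y in np.arange(-.52,-.36,.02) if (k:=(A[:,1]>y)&(A[:,1]<y+.02)).sum()>3])
# lid on bench
c=(.56,-.205);L=P[(np.hypot(P[...,0]-c[0],P[...,1]-c[1])<.08)]
k=(L[:,2]>.033)&(L[:,2]<.052)&(np.hypot(L[:,0]-.56,L[:,1]+.205)<.045);H=L[k];print('handle',H.mean(0),len(H),np.degrees(np.arctan2(*np.linalg.svd(H[:,:2]-H[:,:2].mean(0))[2][0][::-1])))
k=(L[:,2]>.008)&(L[:,2]<.02);print('flange',L[k].min(0),L[k].max(0))
plan([(.52,-.33,.22,-5.5),(.5605,-.2052,.22,-5.5),(.5605,-.2052,.0418,-5.5)])
```

```text
505 [ 0.45869653 -0.50790143  0.09000332] [ 0.51949748 -0.38340521  0.12273766]
[(np.float64(-0.52), np.float64(0.111), np.float64(0.47), np.float64(0.499)), (np.float64(-0.5), np.float64(0.112), np.float64(0.467), np.float64(0.493)), (np.float64(-0.48), np.float64(0.123), np.float64(0.459), np.float64(0.513)), (np.float64(-0.46), np.float64(0.122), np.float64(0.462), np.float64(0.513)), (np.float64(-0.44), np.float64(0.122), np.float64(0.462), np.float64(0.515)), (np.float64(-0.42), np.float64(0.122), np.float64(0.465), np.float64(0.519)), (np.float64(-0.4), np.float64(0.122), np.float64(0.465), np.float64(0.519))]
handle [nan nan nan] 0 0.0
flange [ 0.59982201 -0.24209201  0.01016206] [ 0.61720846 -0.17465865  0.01614191]
at [ 0.4935 -0.4673  0.2551] yaw -5.0 tilt z [-0.053  0.009 -0.999] t 37.4 gap 0.0682 grip 0.0 F [-0.6 -0.5 -1.9] q7 0.45
[ 0.52 -0.33  0.22 -5.5 ] travel [0.695, 0.081, 0.175] twist 0.003 rows>=2.3 
[ 0.5605 -0.2052  0.22   -5.5   ] travel [0.641, 0.142, -0.005] twist -0.0 rows>=2.1 
[ 0.5605 -0.2052  0.0418 -5.5   ] travel [-0.004, 0.048, 0.89] twist -0.0 rows>=2.9 <stdin>:8: RuntimeWarning: Mean of empty slice.
  ret = um.true_divide(
```

Run:
```python
from plan import *
im,d=optics.grab_frame('top');P=cloud('top',d)
L=P[(np.hypot(P[...,0]-.56,P[...,1]+.205)<.08)]
k=(L[:,2]>.033)&(L[:,2]<.055)&(np.hypot(L[:,0]-.56,L[:,1]+.205)<.05);H=L[k];print('handle',H.mean(0),H.min(0),H.max(0),len(H))
if len(H)>5: print(np.degrees(np.arctan2(*np.linalg.svd(H[:,:2]-H[:,:2].mean(0))[2][0][::-1])))
k=(L[:,2]>.008)&(L[:,2]<.022);print('flange',k.sum(),L[k].min(0),L[k].max(0))
```

```text
handle [ 0.55963715 -0.20633185  0.04446776] [ 0.5517154  -0.24453102  0.03365708] [ 0.56828072 -0.16640513  0.04970752] 141
-95.1896013105727
flange 1264 [ 0.5048754  -0.26839666  0.0088894 ] [ 0.61632249 -0.14285226  0.02182395]
```

servo_tool(
  targets=[
    {"travel": [0.2, 0.03, 0.05], "twist": 0.003},
    {"travel": [0.45, 0.05, 0.1], "twist": 0.003},
    {"travel": [0.695, 0.081, 0.175], "twist": 0.003},
    {"travel": [0.695, 0.081, 0.175], "twist": 0.003},
  ],
  hand=-0.15,
)

```text
clock: 37.95
tool_pos: [0.5194, -0.3251, 0.2158]
tcp_rot: [-0.025, 0.739, 0.674, -0.017]
contact_force: [-0.4, -1.1, 0.6]
finger_gap: 0.0404
grip_force: 0.0
```

servo_tool(
  targets=[
    {"travel": [0.25, 0.05, 0], "twist": 0},
    {"travel": [0.5, 0.1, 0], "twist": 0},
    {"travel": [0.641, 0.142, -0.005], "twist": 0},
    {"travel": [0.641, 0.142, -0.005], "twist": 0},
  ],
)

```text
clock: 38.45
tool_pos: [0.5603, -0.2028, 0.2171]
tcp_rot: [-0.024, 0.739, 0.673, -0.017]
contact_force: [-0.5, -0.3, -0.1]
finger_gap: 0.0399
grip_force: 0.0
```

Run:
```python
from plan import *
plan([(.5602,-.2052,.0425,-5.5)])
```

```text
at [ 0.5603 -0.2028  0.2171] yaw -5.4 tilt z [-0.057  0.013 -0.998] t 38.45 gap 0.0399 grip 0.0 F [-0.5 -0.3 -0.1] q7 0.01
[ 0.5602 -0.2052  0.0425 -5.5   ] travel [-0.018, 0.051, 0.871] twist 0.001 rows>=2.8
```

servo_tool(
  targets=[
    {"travel": [0, 0.01, 0.25], "twist": 0},
    {"travel": [-0.01, 0.03, 0.5], "twist": 0},
    {"travel": [-0.018, 0.045, 0.75], "twist": 0},
    {"travel": [-0.018, 0.051, 0.85], "twist": 0},
    {"travel": [-0.018, 0.051, 0.871], "twist": 0},
    {"travel": [-0.018, 0.051, 0.871], "twist": 0},
  ],
)

```text
clock: 39.2
tool_pos: [0.5606, -0.2075, 0.0444]
tcp_rot: [-0.023, 0.741, 0.671, -0.016]
contact_force: [0.8, 0.6, 0.7]
finger_gap: 0.0398
grip_force: 0.0
```

servo_tool(
  targets=[
    {"travel": [0, 0, 0], "twist": 0},
    {"travel": [0, 0, 0], "twist": 0},
    {"travel": [0, 0, 0], "twist": 0},
    {"travel": [0, 0, 0], "twist": 0},
    {"travel": [0, 0, 0], "twist": 0},
  ],
  hand=-1,
  grip_force=25,
)

```text
clock: 39.83
tool_pos: [0.5601, -0.2071, 0.0435]
tcp_rot: [-0.023, 0.74, 0.672, -0.017]
contact_force: [-2.1, -0.3, 6.2]
finger_gap: 0.011
grip_force: 25.0
```

Run:
```python
from plan import *
plan([(.5602,-.2052,.235,-5.5),(.5092,-.0607,.235,-4.5)])
```

```text
at [ 0.5601 -0.2071  0.0435] yaw -5.6 tilt z [-0.056  0.012 -0.998] t 39.825 gap 0.011 grip 25.0 F [-2.1 -0.3  6.2] q7 -0.07
[ 0.5602 -0.2052  0.235  -5.5   ] travel [0.016, -0.055, -0.956] twist -0.0 rows>=3.1 
[ 0.5092 -0.0607  0.235  -4.5   ] travel [0.695, -0.323, 0.023] twist -0.006 rows>=2.5
```

servo_tool(
  targets=[
    {"travel": [0, -0.003, -0.05], "twist": 0},
    {"travel": [0.005, -0.015, -0.25], "twist": 0},
    {"travel": [0.01, -0.03, -0.5], "twist": 0},
    {"travel": [0.016, -0.055, -0.8], "twist": 0},
    {"travel": [0.016, -0.055, -0.956], "twist": 0},
    {"travel": [0.016, -0.055, -0.956], "twist": 0},
  ],
)

```text
clock: 40.58
tool_pos: [0.5609, -0.2053, 0.2371]
tcp_rot: [-0.022, 0.74, 0.672, -0.016]
contact_force: [0.1, 0.3, -3.6]
finger_gap: 0.0112
grip_force: 25.0
```

servo_tool(
  targets=[
    {"travel": [0.25, -0.12, 0], "twist": 0},
    {"travel": [0.5, -0.23, 0.01], "twist": 0},
    {"travel": [0.69, -0.323, 0.023], "twist": -0.006},
    {"travel": [0.69, -0.323, 0.023], "twist": -0.006},
    {"travel": [0.69, -0.323, 0.023], "twist": -0.006},
  ],
)

```text
clock: 41.2
tool_pos: [0.5088, -0.0621, 0.2338]
tcp_rot: [-0.024, 0.734, 0.678, -0.017]
contact_force: [-0.0, -0.4, -3.1]
finger_gap: 0.011
grip_force: 25.0
```

Run:
```python
from plan import *
im,d=optics.grab_frame('side');P=cloud('side',d);c=state()
A=P[(P[...,2]>c[2]-.042)&(P[...,2]<c[2]-.016)&(np.hypot(P[...,0]-c[0],P[...,1]-c[1])<.075)]
print('flange',len(A),A.min(0),A.max(0),'slope',np.linalg.lstsq(np.c_[A[:,:2]-c[:2],np.ones(len(A))],A[:,2]-c[2],rcond=None)[0])
plan([(.509,-.0628,.19,-5),(.509,-.0628,.1745,-5)])
```

```text
flange 1607 [ 0.45440737 -0.12034594  0.19370274] [0.56544515 0.00483768 0.21784943] slope [ 0.00774602 -0.02871798 -0.02908023]
at [ 0.5089 -0.0624  0.2339] yaw -4.6 tilt z [-0.057  0.012 -0.998] t 41.25 gap 0.0114 grip 25.0 F [ 0.3  0.4 -2.8] q7 -0.16
[ 0.509  -0.0628  0.19   -5.    ] travel [-0.004, 0.013, 0.219] twist 0.002 rows>=0.7 
[ 0.509  -0.0628  0.1745 -5.    ] travel [-0.001, 0.004, 0.077] twist -0.0 rows>=0.2
```

servo_tool(
  targets=[
    {"travel": [-0.006, 0.008, 0.12], "twist": 0},
    {"travel": [-0.006, 0.013, 0.22], "twist": 0},
    {"travel": [-0.006, 0.015, 0.26], "twist": 0},
    {"travel": [-0.006, 0.016, 0.285], "twist": 0},
    {"travel": [-0.006, 0.017, 0.296], "twist": 0},
    {"travel": [-0.006, 0.017, 0.296], "twist": 0},
  ],
)

```text
clock: 42.0
tool_pos: [0.5093, -0.0623, 0.1756]
tcp_rot: [-0.023, 0.734, 0.678, -0.016]
contact_force: [-0.3, -0.8, -2.7]
finger_gap: 0.0112
grip_force: 25.0
```

Run:
```python
from plan import *
plan([(.509,-.0632,.1735,-5)])
```

```text
at [ 0.5093 -0.0623  0.1756] yaw -4.5 tilt z [-0.056  0.012 -0.998] t 42.0 gap 0.0112 grip 25.0 F [-0.3 -0.8 -2.7] q7 -0.2
[ 0.509  -0.0632  0.1735 -5.    ] travel [-0.005, -0.0, 0.01] twist 0.003 rows>=0.0
```

Still free at z 0.1756. Seated should read about 0.1735.

servo_tool(
  targets=[
    {"travel": [-0.004, 0, 0.005], "twist": 0},
    {"travel": [-0.004, 0, 0.01], "twist": 0},
    {"travel": [-0.004, 0, 0.014], "twist": 0},
    {"travel": [-0.004, 0, 0.014], "twist": 0},
  ],
)

```text
clock: 42.5
tool_pos: [0.509, -0.0631, 0.1734]
tcp_rot: [-0.023, 0.734, 0.678, -0.017]
contact_force: [-5.0, -1.0, 13.8]
finger_gap: 0.0112
grip_force: 25.0
```

Run:
```python
from plan import *
plan([])
im,d=optics.grab_frame('side');P=cloud('side',d)
r=np.hypot(P[...,0]-.5085,P[...,1]+.06)
A=P[(P[...,2]>.135)&(P[...,2]<.15)&(r<.053)];print('flange z',np.median(A[:,2]),np.linalg.lstsq(np.c_[A[:,:2]-[.5085,-.06],np.ones(len(A))],A[:,2],rcond=None)[0])
```

```text
at [ 0.509  -0.0631  0.1734] yaw -4.5 tilt z [-0.056  0.011 -0.998] t 42.5 gap 0.0112 grip 25.0 F [-5.  -1.  13.8] q7 -0.21
flange z 0.14465001408841277 [ 0.00403085 -0.00359225  0.14460669]
```

The lid is seated: flange at z 0.1446, level. I release it and go to grip_a, with the fingers closing along y.

servo_tool(
  targets=[
    {"travel": [0, 0, 0], "twist": 0},
    {"travel": [0, 0, 0], "twist": 0},
    {"travel": [0, 0, 0], "twist": 0},
  ],
  hand=-0.15,
)

```text
clock: 42.92
tool_pos: [0.5089, -0.063, 0.1725]
tcp_rot: [-0.023, 0.734, 0.678, -0.016]
contact_force: [-0.3, -0.2, 0.3]
finger_gap: 0.0373
grip_force: 0.0
```

servo_tool(
  targets=[
    {"travel": [0, 0, -0.15], "twist": 0},
    {"travel": [0, 0, -0.35], "twist": 0},
    {"travel": [0, 0, -0.4], "twist": -0.06},
    {"travel": [0, 0, -0.4], "twist": -0.12},
    {"travel": [0, 0, -0.4], "twist": -0.18},
    {"travel": [0, 0, -0.4], "twist": -0.24},
    {"travel": [0, 0, -0.4], "twist": -0.3},
    {"travel": [0, 0, -0.4], "twist": -0.36},
    {"travel": [0, 0, -0.4], "twist": -0.42},
    {"travel": [0, 0, -0.4], "twist": -0.48},
    {"travel": [0, 0, -0.4], "twist": -0.51},
    {"travel": [0, 0, -0.4], "twist": -0.51},
  ],
)

```text
clock: 44.42
tool_pos: [0.5133, -0.064, 0.2523]
tcp_rot: [-0.028, 0.024, 0.999, 0.006]
contact_force: [-0.2, -0.4, -0.6]
finger_gap: 0.04
grip_force: 0.0
```

Run:
```python
from plan import *
for nm in('side','top'):
    im,d=optics.grab_frame(nm);P=cloud(nm,d);r=np.hypot(P[...,0]-.508,P[...,1]+.06)
    A=P[(P[...,2]>.161)&(P[...,2]<.183)&(r>.078)&(r<.1)]
    for sg in(1,-1):
        B=A[sg*(A[:,0]-.508)>0]; 
        if len(B)>3: print(nm,'post',B.mean(0).round(4),B.min(0).round(3),B.max(0).round(3),len(B))
    B=P[(P[...,2]>.161)&(P[...,2]<.183)&(r<.045)]
    if len(B)>9: print('handle',B.mean(0),np.degrees(np.arctan2(*np.linalg.svd(B[:,:2]-B[:,:2].mean(0))[2][0][::-1])))
plan([(.4348,-.1065,.225,87),(.4348,-.1065,.1745,87)])
```

```text
side post [ 0.5827 -0.0104  0.1709] [ 0.577 -0.018  0.161] [ 0.589 -0.005  0.179] 62
side post [ 0.4361 -0.1042  0.1713] [ 0.428 -0.112  0.162] [ 0.443 -0.098  0.179] 60
handle [ 0.51028868 -0.05145488  0.17238174] 85.49795134091772
top post [ 0.4338 -0.1094  0.1755] [ 0.427 -0.116  0.162] [ 0.44  -0.102  0.181] 44
handle [ 0.50863067 -0.06415629  0.17443053] -94.10053553751364
at [ 0.5133 -0.064   0.2523] yaw 87.1 tilt z [-0.056  0.012 -0.998] t 44.525 gap 0.0404 grip 0.0 F [ 0.1 -0.4  0.1] q7 1.35
[ 0.4348 -0.1065  0.225  87.    ] travel [0.373, -0.233, 0.156] twist 0.001 rows>=1.5 
[ 0.4348 -0.1065  0.1745 87.    ] travel [-0.014, -0.002, 0.252] twist -0.0 rows>=0.8
```

servo_tool(
  targets=[
    {"travel": [0.2, -0.12, 0.05], "twist": 0},
    {"travel": [0.373, -0.233, 0.1], "twist": 0},
    {"travel": [0.373, -0.233, 0.156], "twist": 0},
    {"travel": [0.373, -0.233, 0.156], "twist": 0},
  ],
)

```text
clock: 45.02
tool_pos: [0.435, -0.1064, 0.2248]
tcp_rot: [-0.028, 0.024, 0.999, 0.005]
contact_force: [0.1, 0.5, 0.9]
finger_gap: 0.0401
grip_force: 0.0
```

servo_tool(
  targets=[
    {"travel": [-0.005, -0.002, 0.1], "twist": 0},
    {"travel": [-0.012, -0.002, 0.2], "twist": 0},
    {"travel": [-0.014, -0.002, 0.25], "twist": 0},
    {"travel": [-0.014, -0.002, 0.25], "twist": 0},
  ],
)

```text
clock: 45.52
tool_pos: [0.4352, -0.1059, 0.1748]
tcp_rot: [-0.028, 0.023, 0.999, 0.006]
contact_force: [0.8, -0.7, 0.5]
finger_gap: 0.0399
grip_force: 0.0
```

servo_tool(
  targets=[
    {"travel": [0, 0, 0], "twist": 0},
    {"travel": [0, 0, 0], "twist": 0},
    {"travel": [0, 0, 0], "twist": 0},
    {"travel": [0, 0, 0], "twist": 0},
  ],
  hand=-1,
  grip_force=8,
)

```text
clock: 46.02
tool_pos: [0.4348, -0.1069, 0.1752]
tcp_rot: [-0.028, 0.024, 0.999, 0.005]
contact_force: [-3.1, -2.9, 4.8]
finger_gap: 0.0147
grip_force: 8.0
```

Run:
```python
from plan import *
plan([])
p,M,_=pose();c=np.array([.508,-.060]);v=p[:2]-c;r=np.hypot(*v);a=np.arctan2(v[1],v[0])%(2*np.pi);print(r,np.degrees(a))
for k in range(6,79,6):
    q=np.r_[c+.088*np.array([np.cos(a-np.radians(k)),np.sin(a-np.radians(k))]),p[2]]
    print(k,(M.T@(q-p)/.2).round(3).tolist())
```

```text
at [ 0.4348 -0.1069  0.1752] yaw 87.3 tilt z [-0.056  0.011 -0.998] t 46.025 gap 0.0147 grip 8.0 F [-3.1 -2.9  4.8] q7 1.46
0.08688495166106751 212.64306881680068
6 [0.029, 0.036, 0.002]
12 [0.05, 0.077, 0.003]
18 [0.066, 0.12, 0.005]
24 [0.077, 0.165, 0.006]
30 [0.084, 0.21, 0.007]
36 [0.086, 0.256, 0.007]
42 [0.083, 0.302, 0.007]
48 [0.075, 0.348, 0.007]
54 [0.063, 0.392, 0.007]
60 [0.046, 0.435, 0.006]
66 [0.024, 0.476, 0.006]
72 [-0.001, 0.514, 0.004]
78 [-0.031, 0.549, 0.003]
```

servo_tool(
  targets=[
    {"travel": [0.025, 0.037, 0.002], "twist": 0},
    {"travel": [0.046, 0.077, 0.003], "twist": 0},
    {"travel": [0.062, 0.12, 0.004], "twist": 0},
    {"travel": [0.073, 0.165, 0.005], "twist": 0},
    {"travel": [0.08, 0.21, 0.005], "twist": 0},
    {"travel": [0.082, 0.256, 0.005], "twist": 0},
    {"travel": [0.079, 0.302, 0.005], "twist": 0},
    {"travel": [0.071, 0.348, 0.005], "twist": 0},
    {"travel": [0.059, 0.392, 0.005], "twist": 0},
    {"travel": [0.042, 0.435, 0.005], "twist": 0},
    {"travel": [0.026, 0.465, 0.004], "twist": 0},
    {"travel": [0.026, 0.465, 0.004], "twist": 0},
  ],
)

```text
clock: 47.52
tool_pos: [0.4345, -0.0126, 0.1753]
tcp_rot: [-0.028, 0.023, 0.999, 0.006]
contact_force: [-0.1, 2.3, -0.9]
finger_gap: 0.0145
grip_force: 8.0
```

Run:
```python
from plan import *
plan([])
p,M,_=pose();c=np.array([.508,-.060]);v=p[:2]-c;r=np.hypot(*v);a=np.arctan2(v[1],v[0])%(2*np.pi);print(r,np.degrees(a))
for k in (2,4,6,8,10):
    q=np.r_[c+r*np.array([np.cos(a-np.radians(k)),np.sin(a-np.radians(k))]),p[2]]
    print(k,(M.T@(q-p)/.2).round(3).tolist())
```

```text
at [ 0.4345 -0.0126  0.1753] yaw 87.3 tilt z [-0.056  0.013 -0.998] t 47.525 gap 0.0145 grip 8.0 F [-0.1  2.3 -0.9] q7 1.26
0.08743630586325121 147.18347328397388
2 [-0.008, 0.013, -0.0]
4 [-0.016, 0.026, -0.001]
6 [-0.025, 0.038, -0.001]
8 [-0.034, 0.05, -0.001]
10 [-0.044, 0.062, -0.002]
```

servo_tool(
  targets=[
    {"travel": [-0.008, 0.013, 0], "twist": 0},
    {"travel": [-0.016, 0.026, 0], "twist": 0},
    {"travel": [-0.023, 0.036, 0], "twist": 0},
    {"travel": [-0.023, 0.036, 0], "twist": 0},
  ],
)

```text
clock: 48.02
tool_pos: [0.438, -0.0085, 0.1748]
tcp_rot: [-0.03, 0.024, 0.999, 0.004]
contact_force: [-8.9, -15.8, 4.6]
finger_gap: 0.0172
grip_force: 8.0
```

servo_tool(
  targets=[
    {"travel": [-0.006, 0.008, 0], "twist": 0},
    {"travel": [-0.006, 0.008, 0], "twist": 0},
  ],
)

```text
clock: 48.28
tool_pos: [0.439, -0.0071, 0.1745]
tcp_rot: [-0.03, 0.025, 0.999, 0.004]
contact_force: [-9.7, -16.0, 3.8]
finger_gap: 0.0202
grip_force: 8.0
```

Run:
```python
from plan import *
plan([])
p,M,_=pose();c=np.array([.508,-.060]);v=p[:2]-c;print(np.hypot(*v),np.degrees(np.arctan2(v[1],v[0])))
```

```text
at [ 0.439  -0.0071  0.1745] yaw 87.2 tilt z [-0.059  0.009 -0.998] t 48.275 gap 0.0202 grip 8.0 F [ -9.7 -16.    3.8] q7 1.23
0.08692986648122061 142.4972898218276
```

The ring hit its stop after 70 degrees, with a 16 N reaction. I release and withdraw.

servo_tool(
  targets=[
    {"travel": [0, 0, 0], "twist": 0},
    {"travel": [0, 0, 0], "twist": 0},
    {"travel": [0, 0, 0], "twist": 0},
  ],
  hand=-0.3,
)

```text
clock: 48.65
tool_pos: [0.4405, -0.0047, 0.1751]
tcp_rot: [-0.028, 0.024, 0.999, 0.006]
contact_force: [0.3, -0.3, 0.2]
finger_gap: 0.0328
grip_force: 0.0
```

servo_tool(
  targets=[
    {"travel": [0, 0, -0.1], "twist": 0},
    {"travel": [0, 0, -0.3], "twist": 0},
    {"travel": [0.2, 0, -0.6], "twist": 0},
    {"travel": [0.3, 0, -0.6], "twist": 0},
    {"travel": [0.3, 0, -0.6], "twist": 0},
  ],
)

```text
clock: 49.28
tool_pos: [0.3868, -0.0037, 0.2991]
tcp_rot: [-0.027, 0.024, 0.999, 0.004]
contact_force: [0.3, 0.2, -1.1]
finger_gap: 0.0326
grip_force: 0.0
```

Run:
```python
from plan import *
plan([])
for nm in('side','top'):
    im,d=optics.grab_frame(nm);P=cloud(nm,d);r=np.hypot(P[...,0]-.508,P[...,1]+.06)
    A=P[(P[...,2]>.161)&(P[...,2]<.183)&(r>.078)&(r<.1)]
    for sg in(1,-1):
        B=A[sg*(A[:,0]-.508)>0]
        if len(B)>3: print(nm,'post',B.mean(0).round(4),len(B))
    B=P[(P[...,2]>.161)&(P[...,2]<.183)&(r<.045)]
    if len(B)>9: print('handle',B.mean(0))
    A=P[(P[...,2]>.135)&(P[...,2]<.15)&(r<.053)]; 
    if len(A)>99: print('flange z',np.median(A[:,2]))
    A=P[(P[...,0]>.45)&(P[...,0]<.52)&(P[...,1]<-.36)&(P[...,1]>-.52)&(P[...,2]<.15)&(P[...,2]>.09)];print('bottle',len(A),A.min(0).round(3),A.max(0).round(3))
a=cv2.imread('pics/top0.png');b,_=optics.grab_frame('top')
for n,(y0,y1,x0,x1) in dict(timer=(222,256,220,262),marker=(232,252,130,200)).items(): print(n,cv2.absdiff(a,b)[y0:y1,x0:x1].mean())
```

```text
at [ 0.3868 -0.0037  0.2991] yaw 87.2 tilt z [-0.054  0.009 -0.999] t 49.275 gap 0.0326 grip 0.0 F [ 0.3  0.2 -1.1] q7 1.55
side post [ 0.5811 -0.1076  0.1708] 62
side post [ 0.4384 -0.0064  0.1715] 68
handle [ 0.51028578 -0.0514091   0.17251831]
flange z 0.14468408528450583
bottle 508 [ 0.459 -0.505  0.09 ] [ 0.52  -0.381  0.124]
top post [ 0.5772 -0.1129  0.1739] 43
handle [ 0.50863522 -0.06423929  0.17433428]
flange z 0.14608374365995103
bottle 1023 [ 0.457 -0.505  0.09 ] [ 0.517 -0.387  0.126]
timer 7.36391223155929
marker 10.674047619047618
```

Run:
```python
from plan import *
a=cv2.imread('pics/side0.png');b,_=optics.grab_frame('side')
ok=True
for n,(y0,y1,x0,x1) in dict(timer=(192,228,287,320),marker=(240,302,304,324)).items():
    c=[np.argwhere(i[y0:y1,x0:x1].max(2)>120).mean(0).round(1) for i in(a,b)];print(n,c,cv2.absdiff(a,b)[y0:y1,x0:x1].mean()); ok&=np.abs(c[0]-c[1]).max()<1.5
if ok: print(order.hand_in())
```

```text
timer [array([18.6, 14.5]), array([18.4, 14.6])] 10.04040404040404
marker [array([39.5,  9. ]), array([39.5,  9.1])] 5.900537634408602
the job is handed in; nothing more can be done
None
```

The job is handed in: the bottle lies in the front groove of the mixer near the middle, the lid is back on the empty canister, and the ring is turned clockwise to its stop (about 68–70° of travel). The timer and marker have not moved. The first attempt at tipping the bottle went wrong, so I stood it up again and re-laid it. At the end its cap end settled the last 10 mm as I eased the grip.

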